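Clamp a gear shaft square in a twin-knob fixture

TASK

Lay the gear shaft in the two rests of the twin-knob clamp, between the brass pads and the stop, with its thicker end to the left, and let go of it. Then close the clamp by turning the two black knobs clockwise alternately, in small steps so that the bar stays square (never more than about 3 degrees crooked), until both spring-loaded pads hold the shaft firmly against the stop with about 18 N each, never much more than 30 N, without disturbing the things around.

Things in the scene. Friction and masses are not known exactly. Their poses are not given: they have to be found in the camera images.
- clamp: Grey twin-knob clamp, fixed to the bench: bed 172 x 196 mm (x -85 to 87), 12 mm thick. Origin at bench level. x = closing direction, from the knobs to the stop, away from the robot; y along the bar to the left; z up. Knob housings at x -57, y +-70, tops 50 mm high. The middle (y -44 to 44) between the bar and the stop is free for fingers down to 25 mm above the bench.
- rest_left (a point): Middle of the flat top of the left steel rest, clamp (31, 57, 33) mm, 18 mm wide in y, flat from clamp x 14 to 48. A lip 3 mm high on its knob side (x 9 to 14) keeps the shaft from rolling out. The thicker journal (24 mm) lies here; the shaft's axis is then 45 mm high. Its axis may lie at clamp x 28 to 34; the pads push it on to the stop.
- rest_right (a point): The same of the right rest, clamp (31, -57, 35) mm; the thin journal (20 mm) lies here, so that the shaft is level. Beyond the rests stands the stop: two dark steel uprights 26 mm wide, 64 mm high, faces somewhere between clamp x 48 and 55 (left; right 2 mm less). Its place differs every time and is not reported, so the clamping point must be felt.
- shaft_grip (a point): Gear shaft, loose, 0.42 kg, 152 mm long. Point on its axis on the plain 28 mm thick part, 4 mm from mid-length to the thin end: grasp here. y runs along the shaft to its thicker end. Along y from mid-length: -76 to -38 mm thin journal (20 mm), to 10 mm 28 mm thick, to 38 mm gear (38 mm), to 76 mm thick journal (24 mm). On the bench it lies tilted 5 degrees, thin end low.
- thick_end (a point): Centre of the end face of the shaft's thicker (24 mm) journal, 80 mm from shaft_grip. High over that end of the bench a lamp post hangs down to 0.66 m above the bench: keep the wrist below it.
- knob_left_grip (a point): Left black T-bar knob: bar 46 mm long (x of this frame), 14 mm wide (y), 30 mm high, from 58 to 88 mm above the bench, a white mark on its +x end. The point is on its vertical turning axis, 74 mm above the bench. Grip it across the 14 mm. Below it a 14 mm thick stem, then the housing's top at 50 mm.
- knob_right_grip (a point): The same on the right knob.
- knob_left (a joint): Turn of the left knob (rad), growing clockwise seen from above: moves the left end of the bar 8 mm per rad to the stop, without play. Idle torque 0.26 N m; it stays where left. Each newton on the bar end adds 0.008 N m: about 0.40 N m at 18 N. Starts at 0; the pad face is then at clamp x 13 mm (right pad 15). Clamped after some 1.5 to 2.8 rad.
- knob_right (a joint): The same for the right knob and the right end of the bar. The bar links both sides: tightening one pad loads the other knob a little.
- bar_skew (a joint): Crookedness of the bar (rad): 0 square; positive when its right end is ahead (nearer the stop). Its ends are 140 mm apart, so 1 rad of one knob alone changes it by 0.057.
- bar_middle (a point): Middle of the aluminium bar (170 x 12 x 16 mm, centre 45 mm high), at clamp x -20 mm with both knobs at 0; axes as the clamp's when square.
- pad_left: Left brass pad (18 mm wide, 14 mm high) on a stiff spring on the bar, 8 N per mm. Origin in the middle of its face, 33 mm ahead of the bar's middle line and 57 mm to the left.
- pad_right: The right brass pad, alike, 35 mm ahead and 57 mm to the right.
- layshaft: The whole gear shaft; origin 19 mm below its axis at mid-length when it lies level.
- carton_small: Bystander: small brown carton 51 x 62 x 52 mm.
- tape_roll: Bystander: black tape roll, 68 mm wide, 19 mm high.

How it is judged:
On the way:
1. the shaft lies in both rests, thicker end to the left, let go, not yet touched by the pads (z of shaft_grip in the frame of clamp between 0.041 and 0.05 m and y of shaft_grip in the frame of clamp between -0.014 and 0.006 m and y of thick_end in the frame of clamp above 0.05 m and angle between the y axis of shaft_grip and the y axis of clamp, either way round below 0.15 rad and contact force between the fingers and layshaft below 0.1 N and contact force between each of pad_left, pad_right and layshaft below 0.5 N and linear speed of layshaft below 0.03 m/s), for 0.2 s.
At the end, for the whole second after the job is handed in: The shaft lies in both rests (axis 41 to 50 mm above the bench, lengthwise within 10 mm of the middle), thicker end to the left, at rest, and each brass pad presses on it with 8 to 30 N, with the bar within 0.05 rad of square (z of shaft_grip in the frame of clamp between 0.041 and 0.05 m and y of shaft_grip in the frame of clamp between -0.014 and 0.006 m and y of thick_end in the frame of clamp above 0.05 m and angle between the y axis of shaft_grip and the y axis of clamp, either way round below 0.15 rad and contact force between pad_left and layshaft between 8 and 30 N and contact force between pad_right and layshaft between 8 and 30 N and value of joint bar_skew between -0.05 and 0.05 rad and linear speed of layshaft below 0.01 m/s); the robot touches nothing.
It fails at once if the bar more than 0.065 rad crooked (value of joint bar_skew above 0.065 rad or value of joint bar_skew below -0.065 rad).
It fails at once if a pad presses on the shaft with more than 40 N (contact force between any of pad_left, pad_right and layshaft above 40 N).
It fails at once if a bystander moved by more than 30 mm (distance of any of carton_small, tape_roll from where it was at the start of the episode above 0.03 m).
It also fails if it takes over 72 s, if anything falls off the work surface, if the arm or the gripper's body presses on something with over 40 N, if the wrist force passes 120 N, or if a joint passes its speed limit or range.

ROBOT

A 6-joint arm with a two-finger parallel gripper is mounted at the origin on the work surface; the furniture and walls round the work are solid. World frame = base frame: x ahead of the robot, y to its left, z up, the work surface at z = 0. Lengths are in m, angles in rad, forces in N, time in s.
With the tool pointing down it reaches from about 0.3 to 0.775 m from the base axis. Payload 14.6 kg.
Tool frame: the origin (TCP) lies at the very end of the fingers, on their centre line; the grasp point (between the pads) lies 19 mm behind it; x points along the fingers, y is the direction in which the jaws open and shut, and the axes are right-handed (so a half turn about x gives the same grasp; the last joint's range is limited). The gripper opens to 94 mm and grips with 3 to 60 N. Pads are 16 mm wide; open, the fingers measure 119 mm over their backs; the gripper's body (75 mm by 177 mm) begins 78 mm behind the grasp point.
Start: joints at [1.216, 0.3, 1.521, -0, 1.321, -0.067], TCP at [0.156, 0.527, 0.205] pointing down, gripper open.
Joint ranges: [-3.03, 3.03], [-0.79, 2.21], [0.23, 2.52], [-1.04, 4.18], [0, 3.07], [-2.55, 2.55]. Speed limits (rad/s): [2.22, 2.22, 2.57, 3.14, 3.14, 3.14].

INTERFACE

Orientations are given as [roll, pitch, yaw] about the fixed x, y, z axes, in that order (R = Rz(yaw) Ry(pitch) Rx(roll)).
In Python, from station import ctrl, viewer, hand_in gives the robot as it stands. The module is installed in compiled form; this text tells all that it offers.
- The arm moves only by the tool play_rows, never from a script. Its argument "deltas" is a list that holds one entry, the list of rows, each a list of 7 numbers: the shift along the tool's x, y, z in mm, then the turn, a rotation vector about the tool's x, y, z in rad, then the finger opening in mm, from 0 to 94. In form: [[[dx, dy, dz, ax, ay, az, gripper], ...]]. A call has 1 to 10 rows; each row shifts and turns the commanded pose from where the row before left it, along the tool's axes as they then stand; what a row does not reach is not made up. A row lasts 1/10 s, in which the tool goes at most 50 mm and 8.59 degrees, less where a joint would pass 70% of its speed; a pose out of reach is approached as far as the arm can. A call with a gripper value outside its range is refused whole. The fingers move at their own pace and stop on an object; "grip_force" is the grip in N (left out, the last holds). Time passes only in rows, so rows that do not move let the fingers close. It gives the time, the measured TCP pose, the force and the opening at its end, in the units of the state.
- ctrl.get_obs(): the state, without advancing time (a new reading comes with each control period).
- viewer.camera(name): name is "scene" or "top" or "wrist"; returns a dict with "img" (400x640x3 uint8, red, green, blue), "fx", "fy", "cx", "cy" (pixels), "rvec" (rotation vector, rad) and "tvec" (3), from world to camera coordinates, as OpenCV has them. Camera axes: x right, y down, z forward; pixel columns grow to the right and rows downward; lengths in m; the calibration is good to about 2 mm. The wrist camera is an equidistant fisheye: a pixel r from the principal point sees the ray r / f radians off the axis. A picture is of the moment at which its call begins. There is no depth.
- hand_in(): hands the job in, once; it reports no verdict.
The state is a dict: "time_s": time; "qpos": joint angles; "joint_vel": joint speeds; "tau": joint torques, N m; "ee_pos": TCP position; "eef_rot": TCP orientation; "force": force on the tool from outside, world axes, zero at the start; "moment": the same for the moment, N m; "grip_width": finger opening in m.
Only numpy, scipy, OpenCV 4.12 (cv2) and the standard library are available. Lean on these libraries where they do the work, as an engineer would, in place of code of your own. Each camera call takes 0.05 s, during which the arm holds its last target.

## Working session

There is one attempt and no reset: what is moved stays moved. The work goes in short steps, Python scripts to look and compute and a tool call to move; the robot and the scene stay as the last step left them, time stands still between calls to the robot, and variables do not carry over. Pictures are saved under pics/ and viewed, and the job is handed in when it is done.

Besides the shell and the picture viewer there is one more tool, called in YAML: its name, and indented under it one key for each argument. play_rows: Moves the arm, as the interface text tells. Its arguments: {"type":"object","properties":{"deltas":{"type":"array","items":{"type":"array","items":{"type":"array","items":{"type":"number"}}}},"grip_force":{"type":"number"}},"required":["deltas"]}

```bash
mkdir -p pics; ls
cat > look.py <<'E'
import sys,cv2
from station import ctrl,viewer
for n in sys.argv[2:]:
    c=viewer.camera(n); cv2.imwrite(f'pics/{sys.argv[1]}_{n}.png',c['img'][:,:,::-1])
    import pickle; pickle.dump(c,open(f'pics/{sys.argv[1]}_{n}.pkl','wb'))
    print(n,c['fx'],c['cx'],c['cy'],c['rvec'],c['tvec'])
o=ctrl.get_obs(); print({k:(v if not hasattr(v,'round') else v.round(4) if hasattr(v,'shape') else v) for k,v in o.items()})
E
python3 look.py a scene top wrist
```

```text
pics
scene 468.4591824276537 315.340631703386 200.42884719775324 [ 0.52437401  2.50485866 -1.44933843] [ 0.47670886 -0.0510769   1.48022981]
top 510.3260169720097 326.0659276402209 188.51094364363504 [ 2.15739545 -2.117936    0.14127435] [0.02254444 0.52444067 1.12874508]
wrist 309.70691628693146 321.1009592131586 200.00553999623904 [-2.32174281 -1.73498532 -0.25247598] [-0.55031535 -0.02905792  0.39193119]
{'time_s': 0.15, 'qpos': array([ 1.2164,  0.3003,  1.5214,  0.    ,  1.3207, -0.0666]), 'joint_vel': array([-0.0007, -0.001 , -0.0004,  0.0008,  0.    ,  0.0009]), 'tau': array([ 1.10000e-03, -5.31962e+01, -3.52817e+01,  7.09000e-02,
        2.37000e-02, -1.00000e-04]), 'ee_pos': array([0.156 , 0.5272, 0.205 ]), 'eef_rot': array([-1.6666,  1.5699, -1.9544]), 'force': array([0.4153, 0.4993, 0.229 ]), 'moment': array([ 0.0311, -0.0178,  0.0061]), 'grip_width': 0.09406910046005502}
```

View pics/a_scene.png

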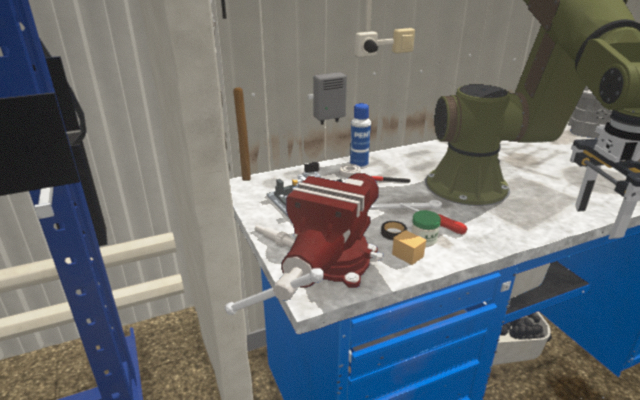

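View pics/a_top.png

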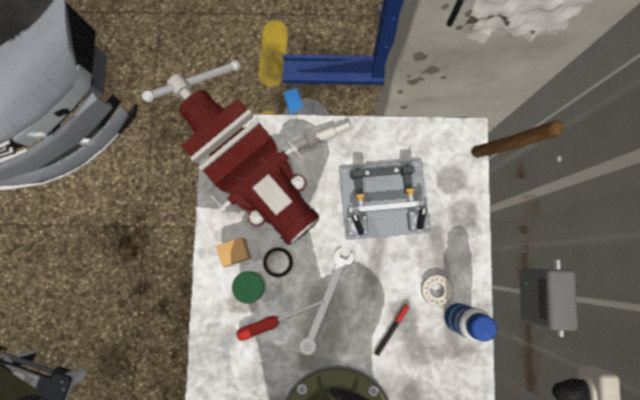

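View pics/a_wrist.png

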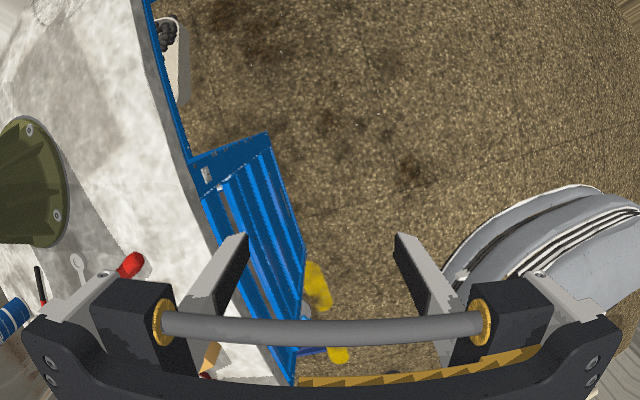

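```bash
cat > h.py <<'E'
import numpy as np,cv2,pickle
from scipy.optimize import least_squares
def load(n): return pickle.load(open(f'pics/{n}.pkl','rb'))
def ray(c,u,v,fish=False):
    R=cv2.Rodrigues(np.array(c['rvec'],float))[0]; t=np.array(c['tvec'],float).ravel()
    x=(u-c['cx'])/c['fx'];y=(v-c['cy'])/c['fy']
    if fish:
        r=np.hypot(x,y); d=np.array([np.sin(r)*x/max(r,1e-9),np.sin(r)*y/max(r,1e-9),np.cos(r)])
    else: d=np.array([x,y,1.])
    d=R.T@d; return -R.T@t,d/np.linalg.norm(d)
def plane(c,u,v,z,fish=False):
    o,d=ray(c,u,v,fish); return o+d*(z-o[2])/d[2]
def tri(rs):
    A=np.zeros((3,3));b=np.zeros(3)
    for o,d in rs:
        P=np.eye(3)-np.outer(d,d);A+=P;b+=P@o
    p=np.linalg.solve(A,b); return p,[np.linalg.norm((np.eye(3)-np.outer(d,d))@(p-o))*1000 for o,d in rs]
def proj(c,p,fish=False):
    R=cv2.Rodrigues(np.array(c['rvec'],float))[0]; q=R@np.asarray(p,float)+np.array(c['tvec']).ravel()
    if fish:
        r=np.hypot(q[0],q[1]);th=np.arctan2(r,q[2]); return c['cx']+c['fx']*th*q[0]/r,c['cy']+c['fy']*th*q[1]/r
    return c['cx']+c['fx']*q[0]/q[2],c['cy']+c['fy']*q[1]/q[2]
E
python3 - <<'E'
from h import *
t=load('a_top'); 
for uv in [(190,200),(490,200),(340,120),(340,390),(385,200),(0,0),(640,400)]: print(uv,plane(t,*uv,0))
s=load('a_scene')
print(ray(s,320,200),ray(t,320,200), proj(s,[.5,-.1,0]))
im=t['img'][100:400,180:500,::-1]; cv2.imwrite('pics/a_topz.png',cv2.resize(im,None,fx=2,fy=2,interpolation=cv2.INTER_CUBIC))
im=s['img'][80:330,220:640,::-1]; cv2.imwrite('pics/a_scz.png',cv2.resize(im,None,fx=1.9,fy=1.9,interpolation=cv2.INTER_CUBIC))
E
```

```text
(190, 200) [0.4966197 0.3542762 0.       ]
(490, 200) [ 0.50915164 -0.35232028  0.        ]
(340, 120) [0.6973403  0.00252333 0.        ]
(340, 390) [ 0.07541705 -0.00710602  0.        ]
(385, 200) [ 0.50478908 -0.10634301  0.        ]
(0, 0) [0.99679374 0.86607321 0.        ]
(640, 400) [ 0.06939377 -0.67003025  0.        ]
(array([0.95611255, 1.0106854 , 0.69663785]), array([-0.3528956 , -0.79189668, -0.49836166])) (array([0.35268868, 0.01270328, 1.19375921]), array([ 0.12412215,  0.02820107, -0.99186612])) (np.float64(308.02224928845135), np.float64(201.9643700781101))
```

View pics/a_topz.png

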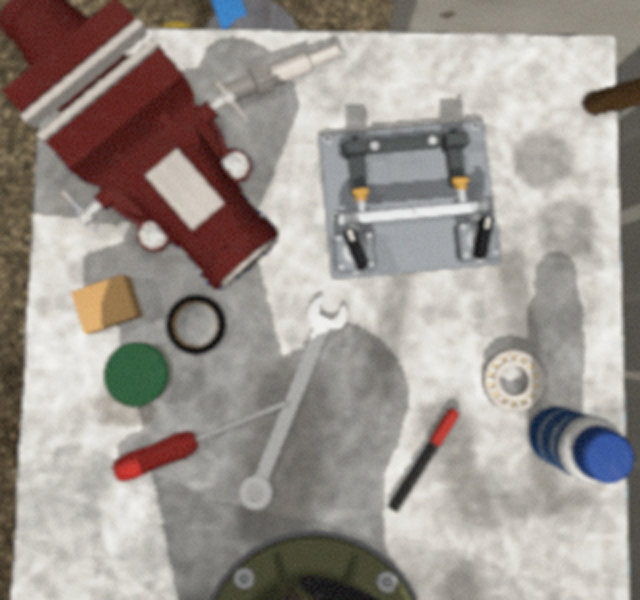

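View pics/a_scz.png

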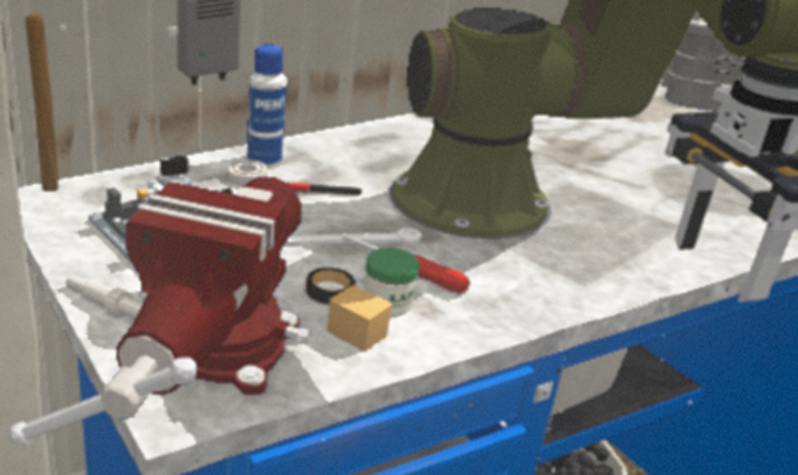

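```bash
cat > mv.py <<'E'
import sys,numpy as np
from scipy.spatial.transform import Rotation as Ro
from station import ctrl
def pose():
    o=ctrl.get_obs(); return np.array(o['ee_pos']),Ro.from_euler('xyz',o['eef_rot'])
def plan(p,jaw_yaw,pitch=0):
    """target TCP p, tool down, jaw axis (tool y) at world yaw; picks the nearer of half turns"""
    P,R=pose(); best=None
    for k in (0,np.pi):
        a=jaw_yaw+k; x=np.array([0,0,-1.]); y=np.array([np.cos(a),np.sin(a),0]); z=np.cross(x,y)
        T=Ro.from_matrix(np.c_[x,y,z]); r=(R.inv()*T).as_rotvec()
        if best is None or np.linalg.norm(r)<np.linalg.norm(best[0]): best=(r,a)
    d=R.inv().apply(np.array(p)-P)*1000
    print('shift mm (start axes)',d.round(1),'rot',best[0].round(4),'jawyaw',round(best[1],3))
    print('dist rows>=',np.linalg.norm(d)/50,np.linalg.norm(best[0])/.1499)
    return d,best[0]
E
python3 - <<'E'
from mv import *; from h import *
P,R=pose(); print(R.as_matrix().round(3))
w=load('a_wrist'); o,d=ray(w,w['cx'],w['cy'],True); print('cam in tool',R.inv().apply(o-P)*1000,R.inv().apply(d))
t=load('a_top')
k=lambda u,v:(180+u/2,100+v/2)
for n,uv,z in [('clampFL',(320,131),.012),('FR',(482,117),.012),('NR',(499,263),.012),('NL',(335,276),.012),('shaft a',(340,47),.012),('shaft b',(215,108),.012),('mid',(280,75),.015)]:
    print(n,plane(t,*k(*uv),z).round(4))
E
```

```text
[[-0.     0.284  0.959]
 [-0.001  0.959 -0.284]
 [-1.    -0.001 -0.   ]]
cam in tool [-178.53313585    0.54774838  -84.37866757] [9.58272849e-01 3.80350622e-04 2.85854862e-01]
clampFL [0.5833 0.0009 0.012 ]
FR [ 0.6033 -0.1896  0.012 ]
NR [ 0.4319 -0.2078  0.012 ]
NL [ 0.4134 -0.019   0.012 ]
shaft a [ 0.6856 -0.0213  0.012 ]
shaft b [0.6089 0.1256 0.012 ]
mid [0.6495 0.0494 0.015 ]
```

Run:
```python
from mv import *
plan((.52,.06,.36),.481)
```

```text
shift mm (start axes) [-154.7 -344.8  481.6] rot [8.02e-01 3.00e-04 9.00e-04] jawyaw 0.481
dist rows>= 12.243696060671146 5.350255754197707
```

play_rows:
  deltas:
    - [[-38,0,0,0,0,0,94],[-38,-10,14,0,0,0,94],[-38,-25,35,0,0,0,94],[-38,-26,36,0,0,0,94],[0,-28,39,0,0,0,94],[0,-28,39,0,0,0,94],[0,-28,39,0,0,0,94],[0,-28,39,0,0,0,94],[0,-28,39,0,0,0,94],[0,-28,39,0,0,0,94]]

```text
time_s: 1.15
ee_pos: [0.3904, 0.2249, 0.3471]
eef_rot: [1.098, 1.571, 0.81]
force: [0.9, 0.7, 0.3]
grip_width: 0.0939
```

play_rows:
  deltas:
    - [[0,-28,39,0,0,0,94],[0,-28,39,0,0,0,94],[0,-28,39,0,0,0,94],[0,-28,39,0,0,0,94],[0,-7,10,0.13,0,0,94],[0,0,0,0.14,0,0,94],[0,0,0,0.14,0,0,94],[0,0,0,0.14,0,0,94],[0,0,0,0.14,0,0,94],[0,0,0,0.11,0,0,94]]

```text
time_s: 2.15
ee_pos: [0.515, 0.0654, 0.3468]
eef_rot: [-1.953, 1.57, -3.046]
force: [-0.7, 0.3, -0.1]
grip_width: 0.0937
```

```bash
python3 look.py b wrist scene
```

```text
wrist 309.70691628693146 321.1009592131586 200.00553999623904 [-2.77729665 -0.67647788 -0.09775813] [-0.4872075  -0.24028663  0.47698641]
scene 468.4591824276537 315.340631703386 200.42884719775324 [ 0.52437401  2.50485866 -1.44933843] [ 0.47670886 -0.0510769   1.48022981]
{'time_s': 2.25, 'qpos': array([ 0.0558,  0.1638,  1.3654, -0.    ,  1.6129, -0.4254]), 'joint_vel': array([ 0.0002, -0.0003, -0.0005, -0.0003, -0.0008, -0.1359]), 'tau': array([-1.34000e-02, -4.72729e+01, -3.74101e+01,  6.37000e-02,
        4.22000e-02,  2.15310e+00]), 'ee_pos': array([0.515 , 0.0654, 0.3469]), 'eef_rot': array([-1.9318,  1.5704, -3.0213]), 'force': array([ 0.5431, -0.3229, -0.0771]), 'moment': array([-0.0668,  0.0742,  0.004 ]), 'grip_width': 0.09422757268765368}
```

View pics/b_wrist.png

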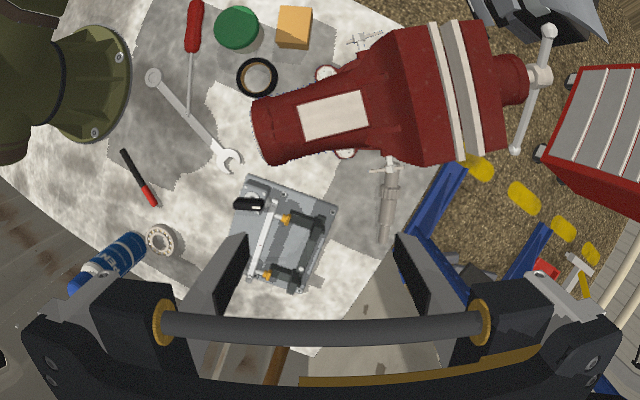

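View pics/b_scene.png

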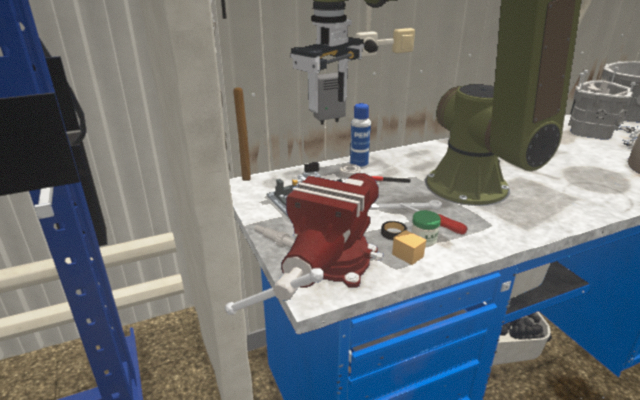

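Run:
```python
from h import *
from mv import *
t=load('a_top'); s=load('a_scene');w=load('b_wrist')
k=lambda u,v:(180+u/2,100+v/2); q=lambda u,v:(220+u/1.9,80+v/1.9)
print(tri([ray(t,*k(160,42)),ray(s,*q(168,186))]))
print(tri([ray(t,*k(48,135)),ray(s,*q(270,222))]))
for uv in [(391,157),(387,240),(390,192)]: print(plane(w,*uv,.015,True))
im=w['img'][120:320,220:460,::-1]; cv2.imwrite('pics/b_wz.png',cv2.resize(im,None,fx=3,fy=3,interpolation=cv2.INTER_CUBIC))
```

```text
(array([0.61727333, 0.16458598, 0.23081298]), [np.float64(9.776142475668406), np.float64(9.77614247566855)])
(array([0.53282126, 0.26987131, 0.21650661]), [np.float64(2.4736452856615787), np.float64(2.473645285661746)])
[0.6158426  0.12704219 0.015     ]
[ 0.68786309 -0.00692229  0.015     ]
[0.64534091 0.07327376 0.015     ]
```

View pics/b_wz.png

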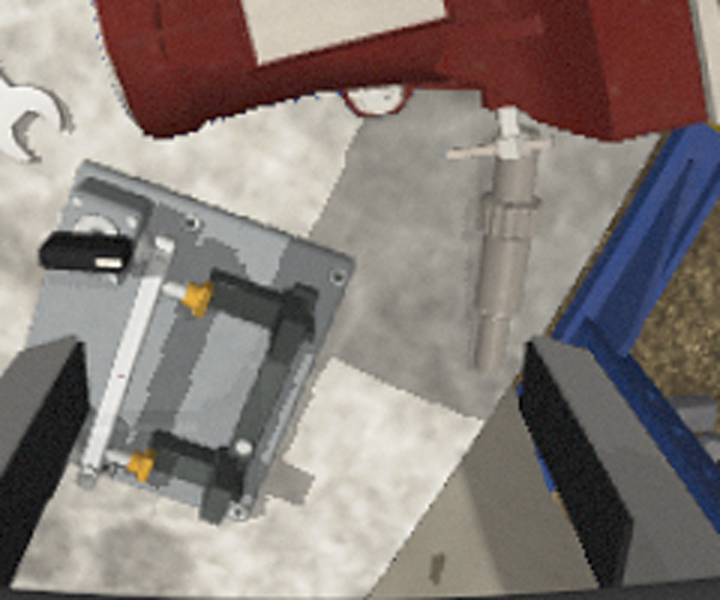

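Run:
```python
from mv import *
plan((.65,.045,.19),.481)
```

```text
shift mm (start axes) [156.8 110.3  80.6] rot [ 0.0002 -0.0001  0.0004] jawyaw 0.481
dist rows>= 4.158863777242356 0.0032568214180944545
```

play_rows:
  deltas:
    - [[10,25,18,0,0,0,70],[29,28,21,0,0,0,70],[39,28,21,0,0,0,70],[39,28,21,0,0,0,70],[39,1,0,0,0,0,70],[0,0,0,0,0,0,70]]

```text
time_s: 2.85
ee_pos: [0.6451, 0.0451, 0.1883]
eef_rot: [-2.04, 1.56, -3.125]
force: [0.0, 0.6, 0.1]
grip_width: 0.0698
```

```bash
python3 look.py c wrist
python3 - <<'E'
from h import *
im=load('c_wrist')['img'][:,:,::-1][80:360,180:500]; cv2.imwrite('pics/c_wz.png',cv2.resize(im,None,fx=2,fy=2,interpolation=cv2.INTER_CUBIC))
E
```

```text
wrist 309.70691628693146 321.1009592131586 200.00553999623904 [-2.77678548 -0.69080008 -0.08594692] [-0.58963065 -0.27546771  0.30769338]
{'time_s': 2.9, 'qpos': array([ 0.0135,  0.5334,  1.2237, -0.    ,  1.3893, -0.472 ]), 'joint_vel': array([ 0.0046, -0.0764, -0.0647, -0.0004,  0.0299,  0.0116]), 'tau': array([-3.59600e-01, -6.04520e+01, -3.21736e+01,  4.25000e-02,
       -6.20900e-01, -4.72000e-02]), 'ee_pos': array([0.646 , 0.0453, 0.1927]), 'eef_rot': array([-2.0396,  1.566 , -3.1249]), 'force': array([0.7058, 1.263 , 0.7939]), 'moment': array([-0.0624,  0.0118,  0.0369]), 'grip_width': 0.06996666707018315}
```

View pics/c_wz.png

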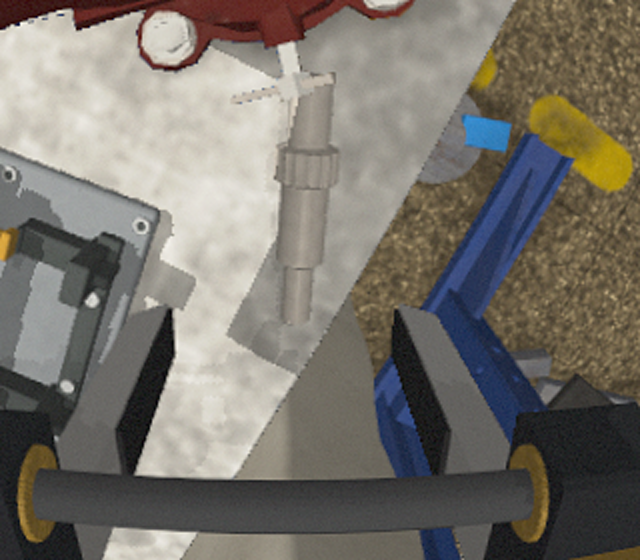

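Run:
```python
from h import *
b=load('b_wrist');c=load('c_wrist');t=load('a_top')
B=lambda u,v:ray(b,220+u/3,120+v/3,True); C=lambda u,v:ray(c,180+u/2,80+v/2,True)
for n,x,y in [('thin',(488,368),(297,323)),('28/thin',(497,314),(300,267)),('gear/28',(505,235),(305,186)),('gear/thick',(510,198),(310,147)),('leverL',(447,155),(232,98)),('leverR',(552,143),(335,78)),('leverC',(510,150),(290,92))]:
    p,e=tri([B(*x),C(*y)]); print(n,p.round(4),np.round(e,1))
    print('    plane', plane(c,180+y[0]/2,80+y[1]/2,.02,True).round(4),plane(b,220+x[0]/3,120+x[1]/3,.02,True).round(4))
im=t['img'][120:180,270:370,::-1]; cv2.imwrite('pics/a_tz.png',cv2.resize(im,None,fx=7,fy=7,interpolation=cv2.INTER_CUBIC))
im=c['img'][100:260,280:380,::-1]; cv2.imwrite('pics/c_z2.png',cv2.resize(im,None,fx=3.7,fy=3.7,interpolation=cv2.INTER_CUBIC))
```

```text
thin [ 0.6877 -0.0189  0.0053] [0.8 0.8]
    plane [ 0.6848 -0.014   0.02  ] [ 0.6813 -0.0136  0.02  ]
28/thin [0.6702 0.0172 0.0141] [0.2 0.2]
    plane [0.6692 0.0187 0.02  ] [0.6679 0.0189 0.02  ]
gear/28 [0.6495 0.0617 0.0121] [0.1 0.1]
    plane [0.6486 0.063  0.02  ] [0.6469 0.0628 0.02  ]
gear/thick [0.6413 0.0826 0.0105] [0.6 0.6]
    plane [0.6404 0.0842 0.02  ] [0.6382 0.0831 0.02  ]
leverL [0.5897 0.0897 0.037 ] [0.3 0.3]
    plane [0.5888 0.0884 0.02  ] [0.5936 0.0876 0.02  ]
leverR [0.6312 0.1241 0.0583] [0.5 0.5]
    plane [0.6342 0.1252 0.02  ] [0.6437 0.1223 0.02  ]
leverC [0.6152 0.1083 0.0501] [0.8 0.8]
    plane [0.6159 0.1063 0.02  ] [0.6241 0.1071 0.02  ]
```

View pics/a_tz.png

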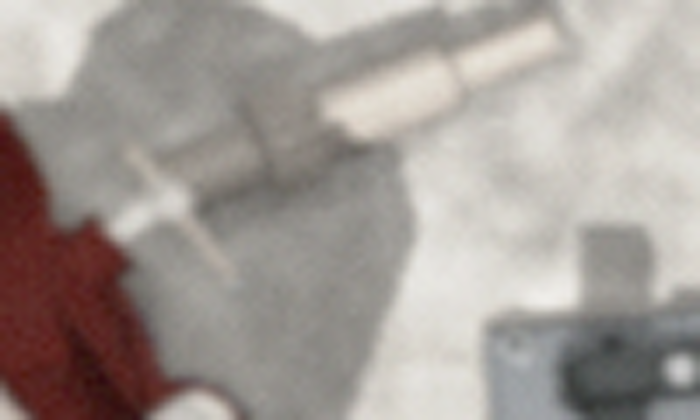

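View pics/c_z2.png

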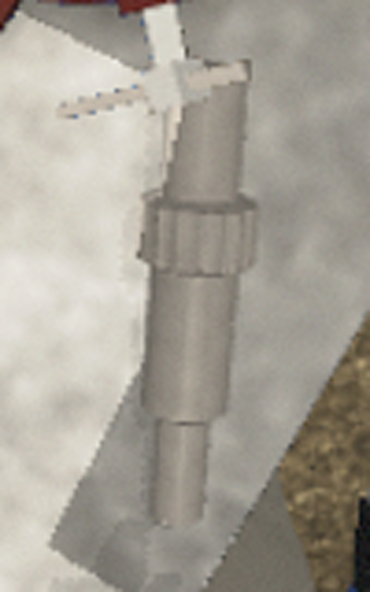

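Run:
```python
from h import *
b=load('b_wrist');c=load('c_wrist');t=load('a_top')
for n,uv in [('FL',(353,260)),('NL',(85,162)),('FR',(245,520))]: print(n,plane(b,220+uv[0]/3,120+uv[1]/3,.012,True).round(4))
print('c FL',plane(c,180+160/2,80+212/2,.012,True).round(4))
for z in (.015,):
  for a,d in [((148,270),(240,270)),((142,408),(230,415)),((157,428),(211,428)),((151,518),(203,522))]:
    P=[plane(c,280+u/3.7,100+v/3.7,z,True) for u,v in (a,d)]; print(((P[0]+P[1])/2).round(4),np.linalg.norm(P[0]-P[1]).round(4))
im=t['img'][145:245,330:440,::-1]; cv2.imwrite('pics/a_cl.png',cv2.resize(im,None,fx=6,fy=6,interpolation=cv2.INTER_CUBIC))
```

```text
FL [0.5775 0.0071 0.012 ]
NL [ 0.4134 -0.0115  0.012 ]
FR [ 0.6004 -0.1833  0.012 ]
c FL [0.5804 0.0075 0.012 ]
[0.6491 0.0622 0.015 ] 0.0288
[0.669 0.02  0.015] 0.0286
[0.6711 0.0147 0.015 ] 0.0176
[ 0.6846 -0.0152  0.015 ] 0.0175
```

View pics/a_cl.png

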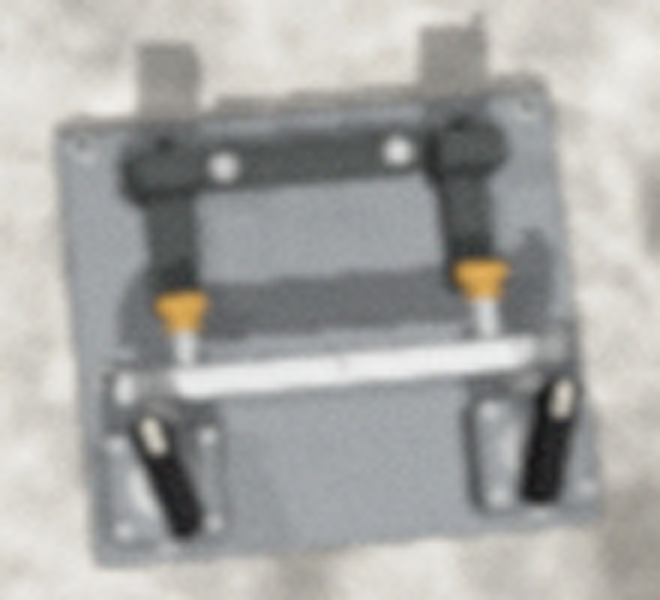

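Run:
```python
from mv import *
plan((.655,.050,.10),.43)
```

```text
shift mm (start axes) [92.7 10.5  0.3] rot [ 0.0555 -0.0021  0.0044] jawyaw 0.43
dist rows>= 1.8653723521306609 0.3715718000879618
```

play_rows:
  deltas:
    - [[40,5,0,0.03,0,0.004,70],[40,5,0,0.025,0,0,70],[12,0,0,0,0,0,70],[0,0,0,0,0,0,70],[0,0,0,0,0,0,70]]

```text
time_s: 3.4
ee_pos: [0.6571, 0.05, 0.106]
eef_rot: [1.39, 1.563, 0.248]
force: [-0.1, -0.2, 0.0]
grip_width: 0.0703
```

```bash
python3 look.py d wrist top
python3 - <<'E'
from h import *
im=load('d_wrist')['img'][:,:,::-1][80:360,180:500]; cv2.imwrite('pics/d_wz.png',cv2.resize(im,None,fx=2.4,fy=2.1,interpolation=cv2.INTER_CUBIC))
t=load('d_top')
im=t['img'][100:220,240:440,::-1]; cv2.imwrite('pics/d_tz.png',cv2.resize(im,None,fx=4,fy=4,interpolation=cv2.INTER_CUBIC))
E
```

```text
wrist 309.70691628693146 321.1009592131586 200.00553999623904 [-2.79167221 -0.60752557 -0.09946631] [-0.61886023 -0.217727    0.22701323]
top 510.3260169720097 326.0659276402209 188.51094364363504 [ 2.15739545 -2.117936    0.14127435] [0.02254444 0.52444067 1.12874508]
{'time_s': 3.5, 'qpos': array([ 0.0195,  0.6248,  1.2888,  0.0018,  1.2204, -0.4097]), 'joint_vel': array([-0.0006,  0.0087,  0.0097, -0.0011, -0.0082,  0.0035]), 'tau': array([ 3.25000e-02, -6.87122e+01, -3.37245e+01,  6.27000e-02,
        5.95000e-02, -2.18000e-02]), 'ee_pos': array([0.657 , 0.0499, 0.1057]), 'eef_rot': array([1.3828, 1.563 , 0.2406]), 'force': array([0.1428, 0.036 , 0.7463]), 'moment': array([-0.0588,  0.0243, -0.0019]), 'grip_width': 0.07009090851149789}
```

View pics/d_wrist.png

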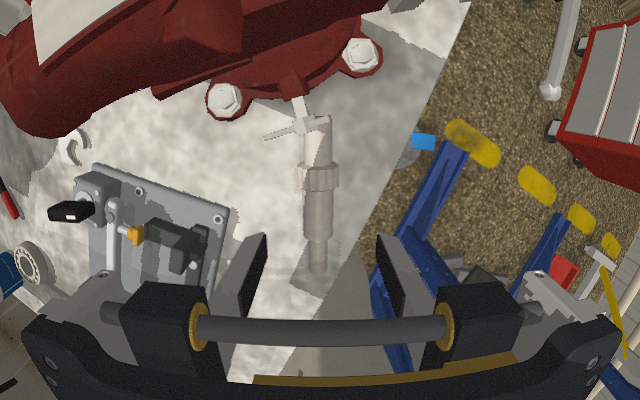

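View pics/d_tz.png

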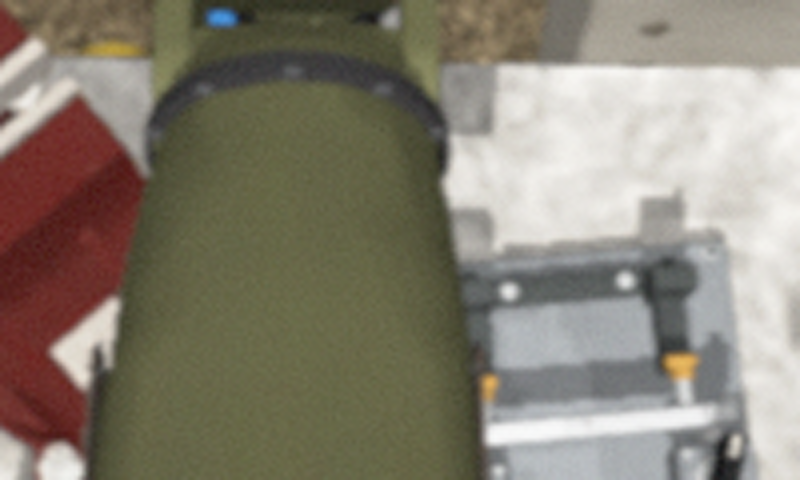

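Run:
```python
from h import *; from mv import *
d=load('d_wrist'); P,R=pose()
for v in ([0,-35,0],[0,35,0],[0,-35,-8],[0,35,-8],[0,35,8],[0,0,0]): print(v,np.round(proj(d,P+R.apply(np.array(v)/1000),True),1))
o,dd=ray(d,d['cx'],d['cy'],True); print('cam in tool',R.inv().apply(o-P)*1000,R.inv().apply(dd)); print(R.as_matrix().round(4))
im=d['img'][100:290,260:370,::-1]; cv2.imwrite('pics/d_z.png',cv2.resize(im,None,fx=4,fy=3.1,interpolation=cv2.INTER_CUBIC))
```

```text
[0, -35, 0] [266.7 246.6]
[0, 35, 0] [375.5 246.7]
[0, -35, -8] [265.9 235.2]
[0, 35, -8] [376.4 235.3]
[0, 35, 8] [374.7 257.7]
[0, 0, 0] [321.1 247.2]
cam in tool [-1.78913194e+02 -3.39725185e-02 -8.46475686e+01] [ 9.58334214e-01 -3.67751763e-05  2.85649319e-01]
[[ 0.0075  0.9095  0.4156]
 [ 0.0019  0.4156 -0.9095]
 [-1.      0.0076  0.0015]]
```

View pics/d_z.png

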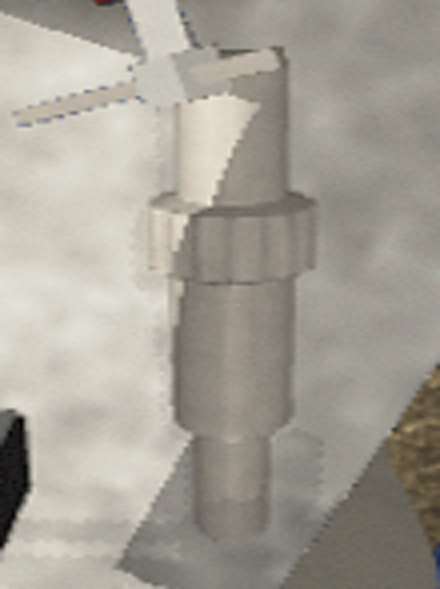

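Run:
```python
from h import *; from mv import *
d=load('d_wrist'); c=load('c_wrist')
for n,uv,uc,z in [('g/28',(233,278),(305,186),.019),('28/t',(235,432),(300,267),.016),('thin',(233,537),(297,323),.011),('lever',(283,57),(335,78),.05),('leverC',(170,80),(290,90),.05)]:
    U=(260+uv[0]/4,100+uv[1]/3.1)
    print(n,plane(d,*U,z,True).round(4),[x if i else x.round(4) for i,x in enumerate(tri([ray(d,*U,True),ray(c,180+uc[0]/2,80+uc[1]/2,True)]))])
plan((.655,.0495,.04),.43)
```

```text
g/28 [0.6491 0.0627 0.019 ] [array([0.6487, 0.0631, 0.0208]), [np.float64(0.199620842808944), np.float64(0.19962084280919973)]]
28/t [0.6699 0.018  0.016 ] [array([0.6706, 0.0165, 0.0124]), [np.float64(0.0140748452603146), np.float64(0.01407484526013566)]]
thin [ 0.686  -0.0187  0.011 ] [array([ 0.6846, -0.0145,  0.0189]), [np.float64(0.4696250443769043), np.float64(0.4696250443769911)]]
lever [0.6313 0.1244 0.05  ] [array([0.6306, 0.1245, 0.0666]), [np.float64(0.059526735381882925), np.float64(0.059526735381982346)]]
leverC [0.6143 0.1105 0.05  ] [array([0.6145, 0.1087, 0.0354]), [np.float64(0.9617141929279619), np.float64(0.9617141929279951)]]
shift mm (start axes) [65.7 -2.5 -0.6] rot [-0.0014  0.0015 -0.0076] jawyaw 0.43
dist rows>= 1.3142380969760037 0.05258683745799521
```

play_rows:
  deltas:
    - [[25,-1,-1,0,0,-0.008,60],[35,-1,0,0,0,0,60],[25,0,0,0,0.087,0,60],[0,0,0,0,0,0,60],[0,0,0,0,0,0,60]]

```text
time_s: 4.0
ee_pos: [0.6545, 0.0494, 0.0194]
eef_rot: [-3.111, 1.486, 2.029]
force: [0.1, -1.4, 0.5]
grip_width: 0.0599
```

```bash
python3 look.py e wrist
python3 - <<'E'
from mv import *
P,R=pose();print(P,R.as_matrix().round(4)); print(R.inv().apply(np.array([.655,.0495,.005])-P)*1000)
E
```

```text
wrist 309.70691628693146 321.1009592131586 200.00553999623904 [-2.87263663 -0.62455577 -0.06033875] [-0.61593614 -0.1960956   0.16969147]
{'time_s': 4.05, 'qpos': array([-0.0109,  0.7426,  1.311 ,  0.0835,  1.1264, -0.4762]), 'joint_vel': array([ 0.0084, -0.0136,  0.0001,  0.0044, -0.0059, -0.0036]), 'tau': array([-9.10000e-01, -6.97429e+01, -3.03554e+01,  2.64200e-01,
        1.82100e-01, -5.28000e-02]), 'ee_pos': array([0.6548, 0.0499, 0.0201]), 'eef_rot': array([-3.1246,  1.4868,  2.0157]), 'force': array([ 0.5788, -0.0935,  0.581 ]), 'moment': array([-0.0853,  0.0187,  0.0072]), 'grip_width': 0.05968088396967833}
[0.65479477 0.0498569  0.02006418] [[-0.0361  0.9098  0.4135]
 [ 0.0757  0.4151 -0.9066]
 [-0.9965 -0.0014 -0.0839]]
[14.97663067  0.06003326  1.67209247]
```

View pics/e_wrist.png

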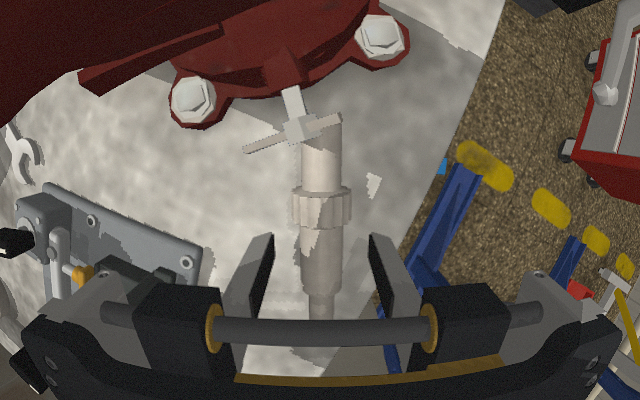

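Shaft lies centred between the fingers (28 mm part at (322,265)), lever over the thick end at (322,120). Lower the last 15 mm and close.

play_rows:
  deltas:
    - [[15,0,1,0,0,0,60],[0,0,0,0,0,0,30],[0,0,0,0,0,0,20],[0,0,0,0,0,0,20],[0,0,0,0,0,0,20],[0,0,0,0,0,0,20],[0,0,0,0,0,0,20]]
  grip_force: 45

```text
time_s: 4.75
ee_pos: [0.6537, 0.0503, 0.003]
eef_rot: [-3.103, 1.484, 2.037]
force: [0.1, 0.1, 1.4]
grip_width: 0.0259
```

play_rows:
  deltas:
    - [[-6,0,0,0,0,0,20],[-1,0,11,0,0,0,20],[-2,0,20,0,0,0,20],[-2,0,20,0,0,0,20],[-20,0,0,0,0,0,20],[-20,0,0,0,0,0,20],[0,0,0,0,0,0,20]]

```text
time_s: 5.45
ee_pos: [0.6783, -0.0019, 0.0515]
eef_rot: [-3.138, 1.486, 2.001]
force: [0.5, 0.5, -2.6]
grip_width: 0.026
```

```bash
python3 look.py f wrist scene
python3 - <<'E'
from mv import *
plan((.66,-.01,.15),.43)
E
```

```text
wrist 309.70691628693146 321.1009592131586 200.00553999623904 [-2.87379372 -0.62313213 -0.06331951] [-0.61654082 -0.25731488  0.18845082]
scene 468.4591824276537 315.340631703386 200.42884719775324 [ 0.52437401  2.50485866 -1.44933843] [ 0.47670886 -0.0510769   1.48022981]
{'time_s': 5.55, 'qpos': array([-0.0851,  0.755 ,  1.2165,  0.0787,  1.2177, -0.5412]), 'joint_vel': array([ 0.012 ,  0.0172,  0.0225,  0.0022, -0.0049,  0.0028]), 'tau': array([-4.14500e-01, -7.92497e+01, -3.59342e+01,  3.18600e-01,
        3.18600e-01, -1.28000e-02]), 'ee_pos': array([ 0.6766, -0.001 ,  0.0483]), 'eef_rot': array([-3.0924,  1.4835,  2.0471]), 'force': array([-0.071 ,  0.2039, -3.9285]), 'moment': array([-0.1711, -0.0234,  0.0008]), 'grip_width': 0.025966439291482388}
shift mm (start axes) [-101.3  -19.3   -7.5] rot [-0.0029 -0.0872  0.0042] jawyaw 0.43
dist rows>= 2.0688160796743045 0.5825737991374207
```

View pics/f_wrist.png

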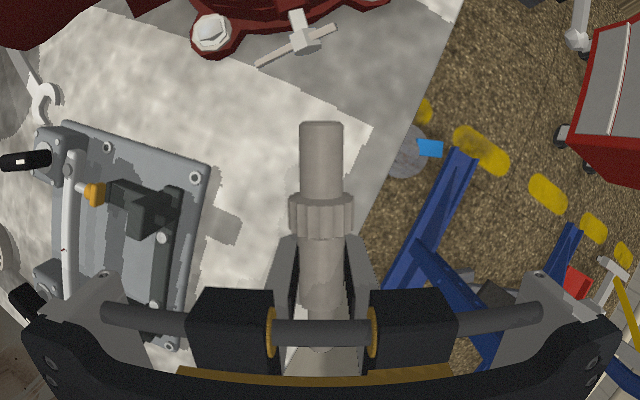

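View pics/f_scene.png

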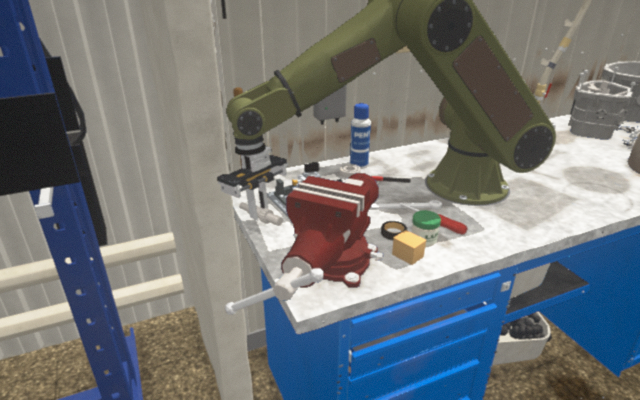

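Run:
```python
from mv import *
plan((.54,-.07,.20),.10)
plan((.54,-.07,.20),.43)
```

```text
shift mm (start axes) [-151.  -153.6   -6.9] rot [ 0.3269 -0.0857  0.0185] jawyaw 0.1
dist rows>= 4.3101682097060765 2.257688947210201
shift mm (start axes) [-151.  -153.6   -6.9] rot [-0.0029 -0.0872  0.0042] jawyaw 0.43
dist rows>= 4.3101682097060765 0.5825737991374207
```

play_rows:
  deltas:
    - [[-35,0,-1,0,0,0,20],[-37,-20,-1,0,0,0,20],[-40,-40,-2,0,0,0,20],[-40,-40,-1,0,0,0,20],[0,-40,-1,0,0,0,20],[0,-13,0,0,-0.087,0.004,20],[0,0,0,0.11,0,0,20],[0,0,0,0.11,0,0,20],[0,0,0,0.11,0,0,20],[0,0,0,0,0,0,20]]

```text
time_s: 6.55
ee_pos: [0.5489, -0.0657, 0.191]
eef_rot: [-1.89, 1.569, 2.919]
force: [-0.0, 0.3, -4.1]
grip_width: 0.0255
```

```bash
python3 look.py g wrist
python3 - <<'E'
from h import *
im=load('g_wrist')['img'][:,:,::-1][80:360,180:500]; cv2.imwrite('pics/g_wz.png',cv2.resize(im,None,fx=2,fy=2,interpolation=cv2.INTER_CUBIC))
E
```

```text
wrist 309.70691628693146 321.1009592131586 200.00553999623904 [-2.84919739 -0.13811384 -0.01677984] [-0.5392111  -0.13820568  0.34581878]
{'time_s': 6.6, 'qpos': array([-1.8530e-01,  3.1910e-01,  1.5300e+00,  1.0000e-04,  1.2944e+00,
       -2.8550e-01]), 'joint_vel': array([ 0.0012, -0.0049, -0.0036,  0.0015,  0.0018, -0.0397]), 'tau': array([ 8.90000e-03, -5.59919e+01, -3.63790e+01,  1.02400e-01,
        3.93000e-02,  1.00710e+00]), 'ee_pos': array([ 0.5489, -0.0657,  0.1911]), 'eef_rot': array([-1.8906,  1.5689,  2.922 ]), 'force': array([ 0.6705,  0.5186, -4.1791]), 'moment': array([-0.0887,  0.0907,  0.0087]), 'grip_width': 0.02676022687844116}
```

View pics/g_wrist.png

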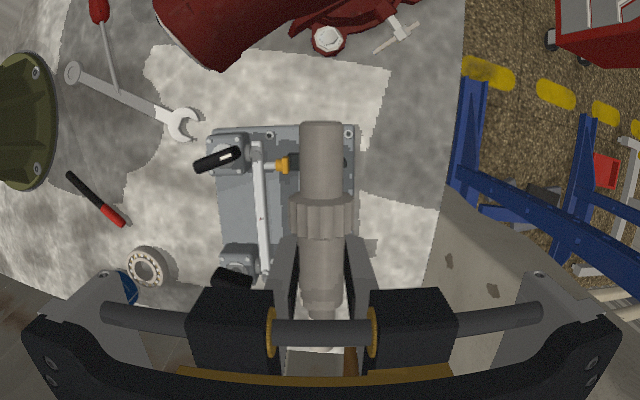

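Run:
```python
from mv import *
plan((.47,-.035,.19),.10)
```

```text
shift mm (start axes) [  1.3 -75.5 -38.4] rot [ 0.0002 -0.0006  0.0018] jawyaw 0.1
dist rows>= 1.6934516834984146 0.012456431317828072
```

play_rows:
  deltas:
    - [[0,-38,-19,0,0,0,20],[0,-38,-19,0,0,0,20],[0,0,0,0,0,0,20],[0,0,0,0,0,0,20]]

```text
time_s: 7.0
ee_pos: [0.4697, -0.0351, 0.1923]
eef_rot: [1.479, 1.57, 0.009]
force: [1.0, 0.7, -3.1]
grip_width: 0.0257
```

```bash
python3 look.py h wrist
python3 - <<'E'
from h import *
im=load('h_wrist')['img'][:,:,::-1][80:340,240:480]; cv2.imwrite('pics/h_wz.png',cv2.resize(im,None,fx=3,fy=2.3,interpolation=cv2.INTER_CUBIC))
E
```

```text
wrist 309.70691628693146 321.1009592131586 200.00553999623904 [-2.84832423 -0.14446985 -0.02115235] [-0.46344424 -0.10396554  0.35606127]
{'time_s': 7.05, 'qpos': array([-1.5270e-01,  1.3640e-01,  1.7518e+00,  1.0000e-04,  1.2529e+00,
       -2.5270e-01]), 'joint_vel': array([-0.0051,  0.0198, -0.0194, -0.0003,  0.0029,  0.0124]), 'tau': array([ 3.86900e-01, -4.52823e+01, -3.45539e+01,  1.09500e-01,
        9.85000e-02, -3.81000e-02]), 'ee_pos': array([ 0.4703, -0.0353,  0.1923]), 'eef_rot': array([ 1.4427,  1.5702, -0.0281]), 'force': array([ 0.1582, -0.7656, -4.1958]), 'moment': array([-0.0928,  0.0586, -0.0107]), 'grip_width': 0.0259214206507949}
```

View pics/h_wz.png

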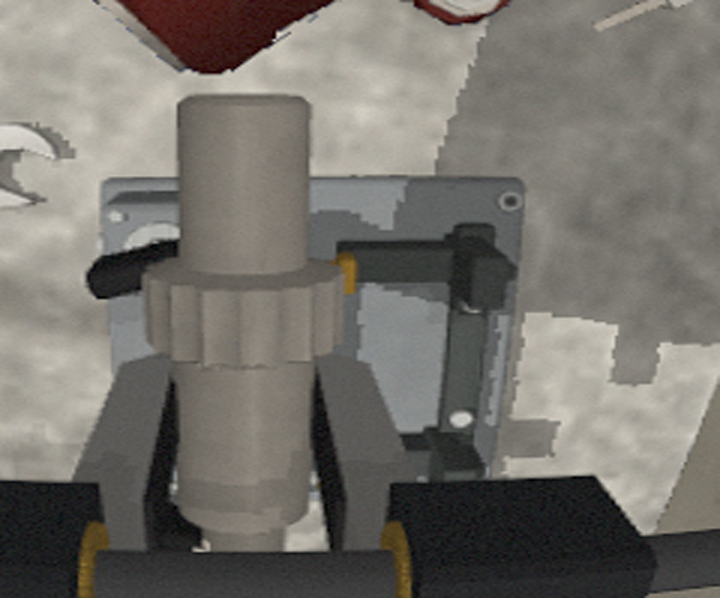

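View pics/h_wrist.png

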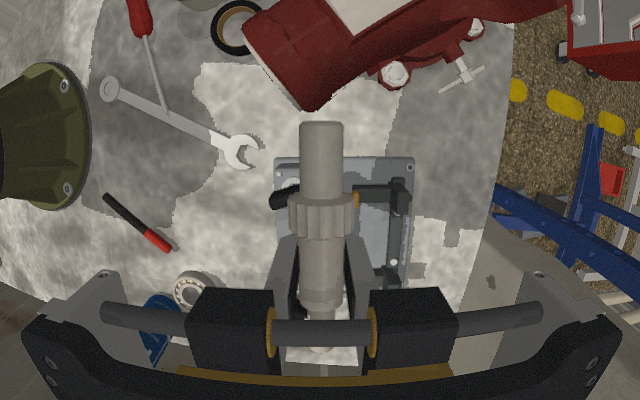

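Run:
```python
from h import *; from mv import *
g=load('g_wrist');h=load('h_wrist')
im=g['img'][:,:,::-1][100:320,180:400]; cv2.imwrite('pics/g_z.png',cv2.resize(im,None,fx=3,fy=2.7,interpolation=cv2.INTER_CUBIC))
H=lambda u,v:(240+u/3,80+v/2.3)
FL=plane(h,*H(525,178),.012,True);NL=plane(h,*H(101,178),.012,True);print('bed',FL,NL,np.linalg.norm(FL-NL))
FLg=plane(g,358,124,.012,True);print('g',FLg)
e=plane(h,*H(487,475),.012,True); print('bed far edge low right',e)
for n,uv,z in [('cross L',(445,400),.03),('cross R',(487,400),.03),('pad face',(356,273),.045),('rest lip near top',(340,262),.035)]: print(n,plane(h,*H(*uv),z,True).round(4))
```

```text
bed [0.57881469 0.00726589 0.012     ] [ 0.41080111 -0.01103095  0.012     ] 0.16900692096264075
g [0.58366868 0.00719679 0.012     ]
bed far edge low right [ 0.59712869 -0.17128833  0.012     ]
cross L [ 0.5616 -0.1134  0.03  ]
cross R [ 0.5798 -0.1121  0.03  ]
pad face [ 0.5117 -0.042   0.045 ]
rest lip near top [ 0.5065 -0.0398  0.035 ]
```

View pics/g_z.png

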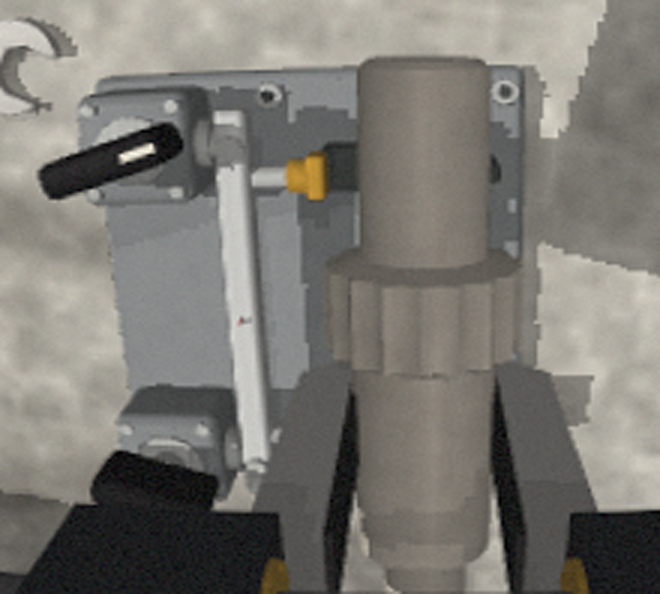

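```bash
cat > fit.py <<'E'
from h import *
b=load('b_wrist');c=load('c_wrist');g=load('g_wrist');h=load('h_wrist');t=load('a_top')
G=lambda u,v:(g,180+u/3,100+v/2.7,True); H=lambda u,v:(h,240+u/3,80+v/2.3,True)
B=lambda u,v:(b,220+u/3,120+v/3,True); C=lambda u,v:(c,180+u/2,80+v/2,True); T=lambda u,v:(t,330+u/6,145+v/6,False)
obs=[('gFL',G(523,67),(87,98,12)),('gNL',G(97,82),(-85,98,12)),('hFL',H(525,178),(87,98,12)),('hNL',H(101,178),(-85,98,12)),
('cFL',C(160,211),(87,98,12)),('bFL',B(354,260),(87,98,12)),('bNL',B(84,160),(-85,98,12)),('bFR',B(246,522),(87,-98,12)),
('g pad',G(328,177),(13,57,52)),('h pad',H(357,272),(13,57,52)),('b padL',B(211,298),(13,57,52)),('b padR',B(153,465),(15,-57,52)),
('g knobL',G(111,160),(-57,70,88)),('b knobL',B(87,249),(-57,70,88)),('g barL',G(237,300),(-20,None,53))]
def f(p,full=False):
    r=[];x0,y0,a=p; R=np.array([[np.cos(a),-np.sin(a)],[np.sin(a),np.cos(a)]]); out=[]
    for n,o,m in obs:
        w=plane(*o[:3],m[2]/1000,o[3])[:2]; q=R.T@(w-[x0,y0])*1000
        e=[q[0]-m[0], q[1]-m[1] if m[1] is not None else 0]; out.append((n,np.round(e,1))); r+=e
    return out if full else np.array(r)
s=least_squares(f,[.507,-.1,.1],loss='soft_l1',f_scale=1.5)
if __name__=='__main__':
    print(s.x); [print(*o) for o in f(s.x,True)]
E
python3 fit.py
```

```text
[ 0.50501097 -0.09851093  0.10831525]
gFL [-1.6 -2.4]
gNL [ 2.1 -3.7]
hFL [-2.2 -0.8]
hNL [ 0.8 -0.8]
cFL [-0.8 -0.2]
bFL [-3.  -0.6]
bNL [ 2.4 -0.7]
bFR [-0.1  2.1]
g pad [ 0.7 -1.3]
h pad [-0.7  1. ]
b padL [-0.1  3.3]
b padR [0.1 4.7]
g knobL [4.8 0.2]
b knobL [1.5 5.6]
g barL [-1.7  0. ]
```

Run:
```python
from fit import *; from mv import *
P,R=pose()
o,d=ray(*H(245,362)); o=R.inv().apply(o-P)*1000; d=R.inv().apply(d)
for ax in (-12.5-19,-12.5-14,-12.5): print('gear/28 at tool', (o+d*(ax-o[0])/d[0]).round(1))
o,d=ray(*H(243,97)); o=R.inv().apply(o-P)*1000; d=R.inv().apply(d)
for ax in (-12.5-12,-12.5,): print('thick end top at tool', (o+d*(ax-o[0])/d[0]).round(1))
x0,y0,a=s.x
def W(x,y): return np.array([x0+(x*np.cos(a)-y*np.sin(a))/1000,y0+(x*np.sin(a)+y*np.cos(a))/1000])
w=W(30,-4); print(w)
plan((*w,.10),a)
```

```text
gear/28 at tool [-31.5  -0.6 -20.8]
gear/28 at tool [-26.5  -0.6 -18.7]
gear/28 at tool [-12.5  -0.6 -12.6]
thick end top at tool [-24.5  -1.  -78.9]
thick end top at tool [-12.5  -1.1 -78.5]
[ 0.53526758 -0.09924438]
shift mm (start axes) [92.4 58.2 70.1] rot [-0.0083  0.0001 -0.0006] jawyaw 0.108
dist rows>= 2.594788202292471 0.05551262414641687
```

play_rows:
  deltas:
    - [[0,20,24,-0.008,0,0,20],[20,38,46,0,0,0,20],[36,0,0,0,0,0,20],[36,0,0,0,0,0,20],[0,0,0,0,0,0,20],[0,0,0,0,0,0,20]]

```text
time_s: 7.65
ee_pos: [0.5266, -0.0905, 0.1048]
eef_rot: [-2.047, 1.57, 2.772]
force: [-0.5, 0.6, -3.0]
grip_width: 0.0263
```

```bash
python3 look.py i wrist scene
python3 - <<'E'
from fit import *; from mv import *
im=load('i_wrist')['img'][:,:,::-1][80:320,200:440]; cv2.imwrite('pics/i_wz.png',cv2.resize(im,None,fx=3,fy=2.5,interpolation=cv2.INTER_CUBIC))
P,R=pose();x0,y0,a=s.x
v=P[:2]-[x0,y0]; print('clamp coords',(v@[[np.cos(a),-np.sin(a)],[np.sin(a),np.cos(a)]]*1000).round(1),P[2]); print(R.as_matrix().round(4))
E
```

```text
wrist 309.70691628693146 321.1009592131586 200.00553999623904 [-2.84822848 -0.15256233 -0.02095093] [-0.51348689 -0.14013326  0.25445984]
scene 468.4591824276537 315.340631703386 200.42884719775324 [ 0.52437401  2.50485866 -1.44933843] [ 0.47670886 -0.0510769   1.48022981]
{'time_s': 7.75, 'qpos': array([-2.3850e-01,  3.6880e-01,  1.6741e+00,  1.0000e-04,  1.0959e+00,
       -3.4490e-01]), 'joint_vel': array([ 0.0016, -0.0114,  0.0077,  0.0017, -0.007 ,  0.0015]), 'tau': array([-1.47300e-01, -5.35247e+01, -3.21680e+01,  8.16000e-02,
        6.81000e-02, -1.73000e-02]), 'ee_pos': array([ 0.5272, -0.0905,  0.1063]), 'eef_rot': array([ 1.2622,  1.568 , -0.2022]), 'force': array([-0.6285, -0.8065, -3.8335]), 'moment': array([-0.0794,  0.0404, -0.0156]), 'grip_width': 0.02597644661684167}
clamp coords [22.9  5.6] 0.10630730770232161
[[ 2.700e-03  9.943e-01  1.062e-01]
 [-6.000e-04  1.062e-01 -9.943e-01]
 [-1.000e+00  2.700e-03  9.000e-04]]
```

View pics/i_wz.png

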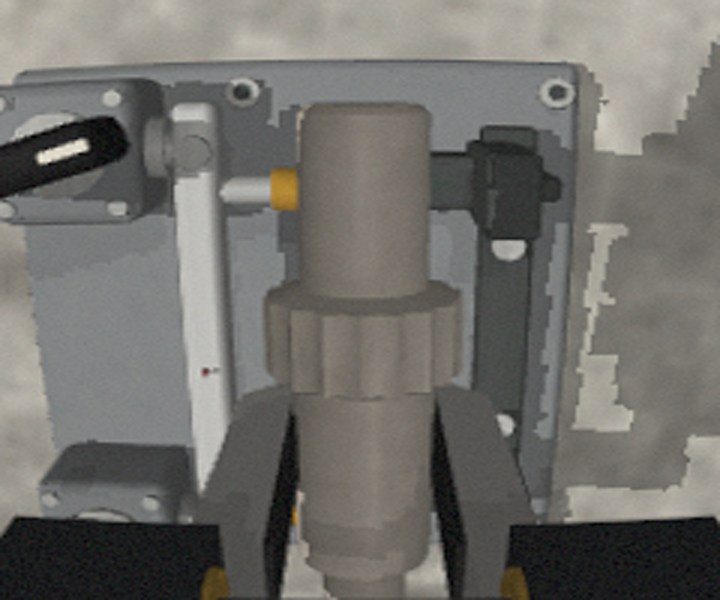

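```bash
cat >> fit.py <<'E'
i_=load('i_wrist'); I=lambda u,v:(i_,200+u/3,80+v/2.5,True)
def cl(o,z,p=None):
    x0,y0,a=s.x if p is None else p; w=plane(*o[:3],z,o[3])[:2]-[x0,y0]
    return np.array([w[0]*np.cos(a)+w[1]*np.sin(a),-w[0]*np.sin(a)+w[1]*np.cos(a)])*1000
E
python3 - <<'E'
from fit import *; from mv import *
for n,uv,z,m in [('FL',(582,66),.012,(87,98)),('NL',(17,77),.012,(-85,98)),('mark',(206,371),.053,(-20,0)),('bar edge near',(175,106),.053,(-26,85)),('bar edge far',(219,106),.053,(-14,85)),('hole L',(241,92),.012,0),('hole R',(557,92),.012,0),
 ('upright face TL',(472,143),.064,0),('upright corner far T',(538,143),.064,0),('uprR',(540,215),.064,0),('housing far R',(160,83),.05,0),('housing lowR',(165,207),.05,0),('house2',(190,447),.05,0)]:
    print(n,cl(I(*uv),z).round(1),m)
P,R=pose()
a=s.x[2]
x0,y0,_=s.x
for X in(30,): 
  plan((x0+(X*np.cos(a)+4*np.sin(a))/1000,y0+(X*np.sin(a)-4*np.cos(a))/1000,.10),a)
E
```

```text
FL [86.1 95. ] (87, 98)
NL [-82.5  93.7] (-85, 98)
mark [-20.5  -2.4] (-20, 0)
bar edge near [-24.8  82. ] (-26, 85)
bar edge far [-13.7  81.7] (-14, 85)
hole L [-13.5  84.9] 0
hole R [78.7 85.5] 0
upright face TL [47.7 71.2] 0
upright corner far T [63.6 71.5] 0
uprR [64.8 50.5] 0
housing far R [-29.2  89.1] 0
housing lowR [-29.2  50.7] 0
house2 [-27.5 -31.8] 0
shift mm (start axes) [6.3 7.1 9.6] rot [-0.0019  0.0009 -0.0027] jawyaw 0.108
dist rows>= 0.27000895526260693 0.02262574409989205
```

Run:
```python
from fit import *
p,e=tri([ray(*H(460,420)),ray(*I(503,425))]);print(p,e)
p,e=tri([ray(*H(470,308)),ray(*I(508,252))]);print(p,e)
p,e=tri([ray(*H(445,400)),ray(*I(473,360))]);print(p,e)
for z in (.02,.03,.04): print(z,cl(I(474,360),z),cl(I(527,360),z),cl(H(445,400),z),cl(H(487,400),z))
p,e=tri([ray(*G(237,300)),ray(*I(206,371))]);print(p,e)
im=i_['img'][:,:,::-1][120:240,330:400]; cv2.imwrite('pics/i_z2.png',cv2.resize(im,None,fx=5,fy=5,interpolation=cv2.INTER_CUBIC))
sc=load('i_scene')['img'][140:240,210:340,::-1]; cv2.imwrite('pics/i_s.png',cv2.resize(sc,None,fx=6,fy=6,interpolation=cv2.INTER_CUBIC))
```

```text
[ 0.57576268 -0.13249939  0.01411621] [np.float64(0.7417429541121047), np.float64(0.7417429541119931)]
[ 0.56516882 -0.06254315  0.0215378 ] [np.float64(0.5329618173269505), np.float64(0.5329618173269892)]
[ 0.54759124 -0.08302679  0.08592921] [np.float64(4.425965630231461), np.float64(4.4259656302315085)]
0.02 [ 55.6219377  -11.26736723] [ 72.07008747 -11.41891187] [ 57.02907768 -25.9633634 ] [ 75.81008953 -26.67076438]
0.03 [54.35504739 -7.4170669 ] [70.17879613 -7.56285863] [ 54.60705537 -20.90769898] [ 72.8529088  -21.59494281]
0.04 [53.08815708 -3.56676657] [68.28750479 -3.7068054 ] [ 52.18503306 -15.85203456] [ 69.89572806 -16.51912125]
[ 0.5009537  -0.05787115  0.15864088] [np.float64(1.3995666177414952), np.float64(1.3995666177413861)]
```

View pics/i_z2.png

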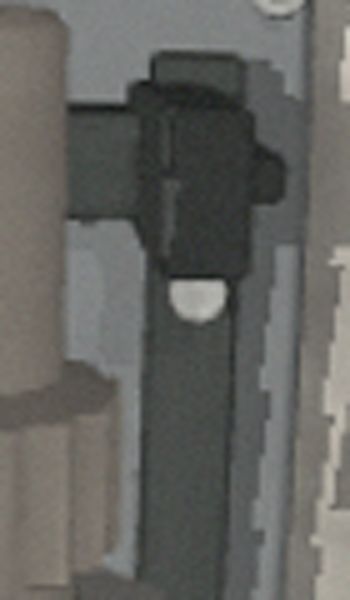

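View pics/i_s.png

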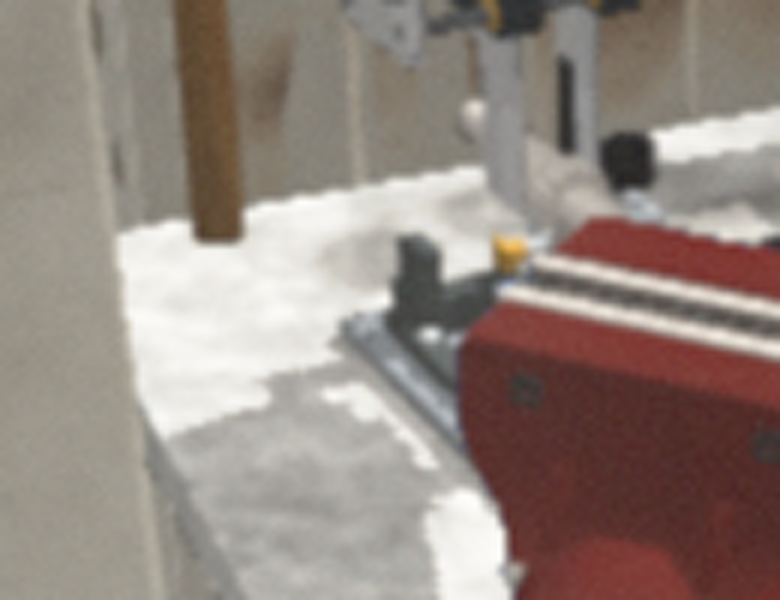

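play_rows:
  deltas:
    - [[0,7,11,0,0,0,20],[0,0,0,0,0,0,20],[20,0,0,0,0,0,20],[20,0,0,0,0,0,20],[16,0,0,0,0,0,20],[0,0,0,0,0,0,20],[0,0,0,0,0,0,20]]

```text
time_s: 8.45
ee_pos: [0.5345, -0.1006, 0.0491]
eef_rot: [1.365, 1.57, -0.1]
force: [0.2, 0.8, -3.4]
grip_width: 0.0259
```

```bash
python3 look.py j wrist
python3 - <<'E'
from fit import *; from mv import *
im=load('j_wrist')['img'][:,:,::-1][80:320,200:440]; cv2.imwrite('pics/j_wz.png',cv2.resize(im,None,fx=3,fy=2.5,interpolation=cv2.INTER_CUBIC))
P,R=pose();x0,y0,a=s.x
v=P[:2]-[x0,y0]; print('clamp coords',(v@[[np.cos(a),-np.sin(a)],[np.sin(a),np.cos(a)]]*1000).round(1),P[2]); print(R.as_matrix().round(4))
E
```

```text
wrist 309.70691628693146 321.1009592131586 200.00553999623904 [-2.84794603 -0.1513067  -0.02236986] [-0.52052066 -0.13417397  0.19749204]
{'time_s': 8.5, 'qpos': array([-2.5340e-01,  4.6690e-01,  1.6851e+00,  1.0000e-04,  9.8810e-01,
       -3.5930e-01]), 'joint_vel': array([ 0.0001, -0.0055,  0.0014, -0.0001, -0.003 , -0.001 ]), 'tau': array([-2.91000e-02, -5.71633e+01, -2.98113e+01,  7.87000e-02,
        5.46000e-02, -2.90000e-03]), 'ee_pos': array([ 0.5347, -0.1006,  0.0495]), 'eef_rot': array([ 1.2889,  1.5694, -0.176 ]), 'force': array([-0.6552, -0.2155, -3.5874]), 'moment': array([-0.1072,  0.0828, -0.0368]), 'grip_width': 0.0262893550020621}
clamp coords [29.3 -5.3] 0.04948014234736467
[[ 1.400e-03  9.944e-01  1.056e-01]
 [-3.000e-04  1.056e-01 -9.944e-01]
 [-1.000e+00  1.400e-03  4.000e-04]]
```

View pics/j_wz.png

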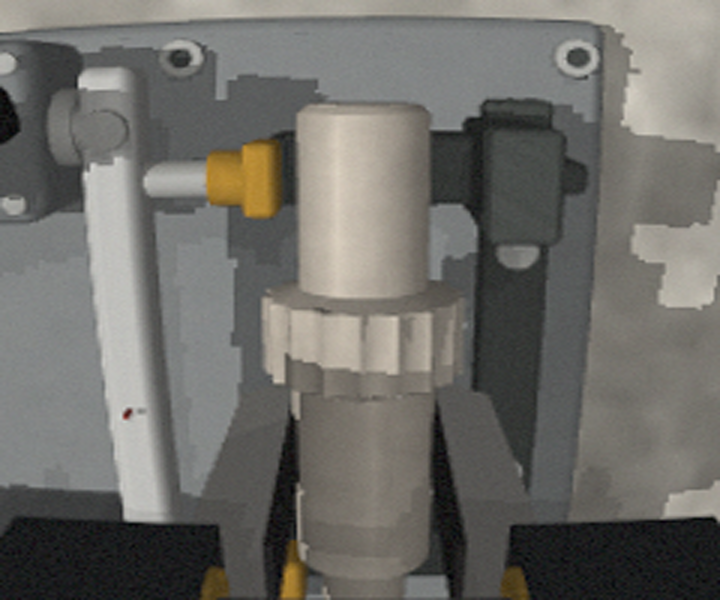

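```bash
cat >> fit.py <<'E'
import os
if os.path.exists('pics/j_wrist.pkl'):
    j_=load('j_wrist'); J=lambda u,v:(j_,200+u/3,80+v/2.5,True)
E
python3 - <<'E'
from fit import *
for n,uv,z in [('pad top edge',(281,145),.052),('pad face bot',(281,213),.052),('shaft l',(298,180),.062),('shaft r',(431,180),.062),('upright face',(480,130),.064),('upr face low',(484,236),.064),('upr far',(565,150),.064),('FL',(606,28),.012),('mark',(127,413),.053),('bar',(83,170),.053),('bar',(147,170),.053),('end top',(364,103),.074)]:
    print(n,cl(J(*uv),z).round(1))
E
```

```text
pad top edge [13.4 63.6]
pad face bot [13.1 47.9]
shaft l [17.2 56.9]
shaft r [41.1 56.8]
upright face [49.5 67.9]
upr face low [50.7 44.9]
upr far [64.9 63.9]
FL [85.5 94.2]
mark [-21.2  -2.6]
bar [-25.5  58.9]
bar [-12.6  58.5]
end top [29.1 73.9]
```

play_rows:
  deltas:
    - [[6,1.5,0,0,0,0,20],[6,0,0,0,0,0,20],[2,0,0,0,0,0,20],[0,0,0,0,0,0,20],[0,0,0,0,0,0,20]]

```text
time_s: 9.0
ee_pos: [0.5356, -0.1003, 0.0344]
eef_rot: [-2.77, 1.571, 2.048]
force: [-0.2, 0.1, -4.2]
grip_width: 0.0257
```

play_rows:
  deltas:
    - [[2,0,0,0,0,0,20],[0,0,0,0,0,0,20]]

```text
time_s: 9.2
ee_pos: [0.5355, -0.1002, 0.0322]
eef_rot: [-2.356, 1.571, 2.462]
force: [-0.3, -0.1, -3.1]
grip_width: 0.0258
```

play_rows:
  deltas:
    - [[1,0,0,0,0,0,20],[0,0,0,0,0,0,20]]

```text
time_s: 9.4
ee_pos: [0.5357, -0.1003, 0.0313]
eef_rot: [1.764, 1.571, 0.299]
force: [0.4, -0.2, -2.4]
grip_width: 0.0257
```

play_rows:
  deltas:
    - [[1,0,0,0,0,0,20],[0,0,0,0,0,0,20]]

```text
time_s: 9.6
ee_pos: [0.5358, -0.1004, 0.031]
eef_rot: [1.152, 1.57, -0.313]
force: [-3.7, -0.7, 6.1]
grip_width: 0.0259
```

play_rows:
  deltas:
    - [[-1,0,0,0,0,0,20],[0,0,0,0,0,0,34],[0,0,0,0,0,0,40],[0,0,0,0,0,0,40],[0,0,0,0,0,0,40]]

```text
time_s: 10.1
ee_pos: [0.5356, -0.1002, 0.0313]
eef_rot: [2.857, 1.571, 1.392]
force: [0.5, 0.1, 0.7]
grip_width: 0.0399
```

```bash
python3 look.py k wrist
python3 - <<'E'
from h import *
im=load('k_wrist')['img'][:,:,::-1][80:320,200:440]; cv2.imwrite('pics/k_wz.png',cv2.resize(im,None,fx=3,fy=2.5,interpolation=cv2.INTER_CUBIC))
E
```

```text
wrist 309.70691628693146 321.1009592131586 200.00553999623904 [-2.84813301 -0.15153414 -0.0216203 ] [-0.52164828 -0.12897091  0.18080282]
{'time_s': 10.15, 'qpos': array([-2.5230e-01,  4.9700e-01,  1.6904e+00,  1.0000e-04,  9.5430e-01,
       -3.5820e-01]), 'joint_vel': array([-0.0013,  0.001 ,  0.0005,  0.0011, -0.0011,  0.0002]), 'tau': array([ 2.60000e-03, -5.72913e+01, -2.84430e+01,  5.35000e-02,
        3.96000e-02,  1.00000e-04]), 'ee_pos': array([ 0.5356, -0.1002,  0.0313]), 'eef_rot': array([2.9277, 1.5707, 1.4627]), 'force': array([ 0.4457, -0.4562,  0.0719]), 'moment': array([-0.0675,  0.0404, -0.023 ]), 'grip_width': 0.04000775099857355}
```

View pics/k_wz.png

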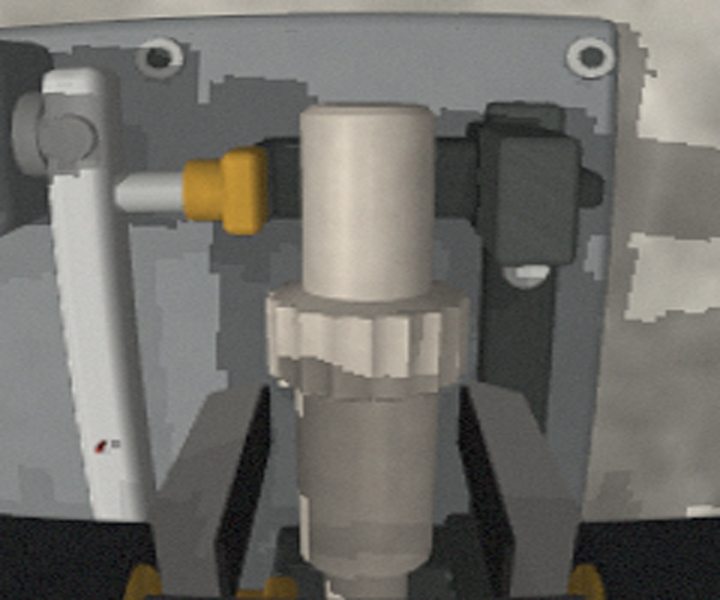

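Run:
```python
from fit import *
print(tri([ray(g,222,73,True),ray(h,311,112,True)]))
for z in (.05,.1,.15): print(plane(g,222,73,z,True).round(3),plane(h,311,112,z,True).round(3))
a=s.x[2]
for y in(70,-70): print(s.x[0]+(-57*np.cos(a)-y*np.sin(a))/1000,s.x[1]+(-57*np.sin(a)+y*np.cos(a))/1000)
from mv import *
plan((.47,-.06,.22),.108)
```

```text
(array([0.45234851, 0.04613965, 0.10744501]), [np.float64(0.5985107164195708), np.float64(0.5985107164195399)])
[0.433 0.052 0.05 ] [0.451 0.046 0.05 ]
[0.45  0.046 0.1  ] [0.452 0.047 0.1  ]
[0.467 0.041 0.15 ] [0.454 0.047 0.15 ]
0.44077776494641524 -0.03508305669087447
0.4559122656943713 -0.17426260578882968
shift mm (start axes) [-188.7  -61.   -47. ] rot [-0.0022 -0.0001 -0.    ] jawyaw 0.108
dist rows>= 4.075430625132757 0.014532440589366674
```

play_rows:
  deltas:
    - [[-20,0,0,0,0,0,40],[-35,0,0,0,0,0,40],[-40,0,0,0,0,0,40],[-30,0,0,-0.145,0,0,40],[-20,0,0,-0.145,0,0,40],[-10,0,0,-0.145,0,0,40],[0,0,0,-0.145,0,0,40],[0,0,0,-0.145,0,0,40],[0,0,0,-0.145,0,0,40],[0,0,0,-0.145,0,0,40]]

```text
time_s: 11.15
ee_pos: [0.5356, -0.1002, 0.1863]
eef_rot: [2.545, 1.571, 2.101]
force: [0.5, -0.3, 0.3]
grip_width: 0.0401
```

play_rows:
  deltas:
    - [[0,0,0,-0.145,0,0,40],[0,0,0,-0.145,0,0,40],[0,0,0,-0.145,0,0,40],[0,0,0,-0.145,0,0,40],[0,0,0,0,0,0,40],[0,0,0,0,0,0,40]]

```text
time_s: 11.75
ee_pos: [0.5356, -0.1003, 0.1863]
eef_rot: [1.95, 1.571, 2.075]
force: [0.2, 0.8, -0.7]
grip_width: 0.0404
```

```bash
python3 look.py l wrist
python3 - <<'E'
from h import *
im=load('l_wrist')['img'][:,:,::-1][60:340,160:480]; cv2.imwrite('pics/l_wz.png',cv2.resize(im,None,fx=2.4,fy=2,interpolation=cv2.INTER_CUBIC))
E
```

```text
wrist 309.70691628693146 321.1009592131586 200.00553999623904 [-1.93946234 -2.20044592 -0.32214982] [ 0.16574845 -0.52087047  0.22549514]
{'time_s': 11.8, 'qpos': array([-2.5230e-01,  3.0470e-01,  1.5603e+00,  1.0000e-04,  1.2767e+00,
       -1.9491e+00]), 'joint_vel': array([-0.0002, -0.0002,  0.0004, -0.0015,  0.0014, -0.0129]), 'tau': array([ 4.00000e-04, -5.28151e+01, -3.46593e+01, -4.04000e-02,
        6.34000e-02, -1.01400e-01]), 'ee_pos': array([ 0.5356, -0.1002,  0.1863]), 'eef_rot': array([1.9488, 1.5706, 2.0747]), 'force': array([-0.1864, -0.3923, -0.4019]), 'moment': array([0.0458, 0.004 , 0.0347]), 'grip_width': 0.03992662073069623}
```

View pics/l_wrist.png

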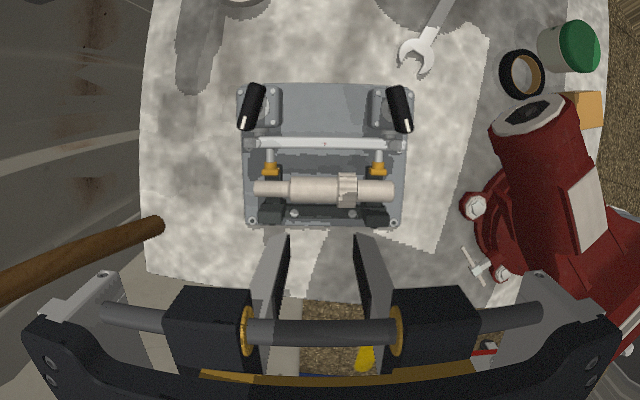

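Run:
```python
from h import *
im=load('l_wrist')['img'][:,:,::-1][75:240,225:420]; cv2.imwrite('pics/l_z.png',cv2.resize(im,None,fx=4,fy=3.6,interpolation=cv2.INTER_CUBIC))
```

```text
(no output)
```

View pics/l_z.png

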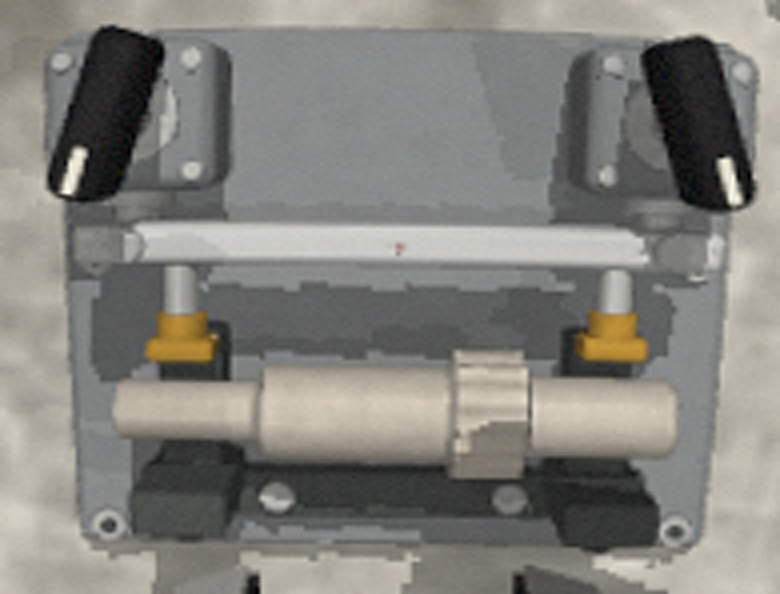

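```bash
cat > fit2.py <<'E'
from h import *
l=load('l_wrist'); L=lambda u,v:(l,225+u/4,75+v/3.6,True)
obs=[('FL',L(690,550),(87,98,12)),('FR',L(83,545),(87,-98,12)),('NR',L(42,32),(-85,-98,12)),('NL',L(760,60),(-85,98,12)),
('padL',L(612,360),(13,57,52)),('padR',L(182,361),(15,-57,52)),('mark',L(400,247),(-20,0,53)),
('hsL',L(613,63),None),]
obs=[o for o in obs if o[2]]
def f(p,full=False):
    r=[];x0,y0,a=p; R=np.array([[np.cos(a),-np.sin(a)],[np.sin(a),np.cos(a)]]); out=[]
    for n,o,m in obs:
        w=plane(*o[:3],m[2]/1000,o[3])[:2]; q=R.T@(w-[x0,y0])*1000
        e=[q[0]-m[0], q[1]-m[1]]; out.append((n,np.round(e,1))); r+=e
    return out if full else np.array(r)
s=least_squares(f,[.507,-.1,.1],loss='soft_l1',f_scale=1.5)
def cl(o,z,p=None):
    x0,y0,a=s.x if p is None else p; w=plane(*o[:3],z,o[3])[:2]-[x0,y0]
    return np.array([w[0]*np.cos(a)+w[1]*np.sin(a),-w[0]*np.sin(a)+w[1]*np.cos(a)])*1000
def W(x,y):
    x0,y0,a=s.x; return np.array([x0+(x*np.cos(a)-y*np.sin(a))/1000,y0+(x*np.sin(a)+y*np.cos(a))/1000])
E
python3 - <<'E'
from fit2 import *
print(s.x); [print(*o) for o in f(s.x,True)]
for n,uv,z in [('shaft thickend',(677,415),.045),('thinend',(114,408),.045),('L outer a',(710,50),.088),('L outer b',(751,190),.088),('L mark a',(721,160),.088),('L mark b',(737,206),.088),('L top far',(680,38),.088),('L end',(718,208),.088),
 ('R outer a',(100,40),.088),('R outer b',(50,180),.088),('R mark a',(82,148),.088),('R mark b',(69,193),.088),('R top',(130,30),.088),('R end',(75,200),.088)]: print(n,cl(L(*uv),z).round(1))
print('L',W(-57,70),'R',W(-57,-70))
E
```

```text
[ 0.50470203 -0.09964947  0.10682673]
FL [-0.7 -4.1]
FR [1.  2.1]
NR [-0.  -5.1]
NL [4.5 5.2]
padL [-1.4 -0.9]
padR [-1.   1.1]
mark [0.2 0.1]
shaft thickend [29.4 76.7]
thinend [ 30.2 -76.2]
L outer a [-76.2  68.1]
L outer b [-41.3  79.4]
L mark a [-48.4  71.8]
L mark b [-37.   76.3]
L top far [-78.7  61. ]
L end [-36.2  71.8]
R outer a [-75.6 -68.4]
R outer b [-40.4 -80.2]
R mark a [-48.4 -72.5]
R mark b [-37.  -75.7]
R top [-77.9 -61.5]
R end [-35.2 -74.3]
L [ 0.44056331 -0.03612605] R [ 0.45549062 -0.17532798]
```

Run:
```python
from mv import *
plan((.4406,-.0361,.10),1.978); plan((.4406,-.0361,.10),1.70)
```

```text
shift mm (start axes) [ 86.3  75.5 -86.2] rot [-2.813e-01 -0.000e+00 -2.000e-04] jawyaw 1.978
dist rows>= 2.8694277973763422 1.8763933275796003
shift mm (start axes) [ 86.3  75.5 -86.2] rot [-0.0033 -0.0001 -0.0002] jawyaw 1.7
dist rows>= 2.8694277973763422 0.021850840293872218
```

play_rows:
  deltas:
    - [[0,15,-17,0,0,0,40],[0,25,-29,0,0,0,40],[0,25,-29,-0.01,0,0,40],[6,10,-11,-0.13,0,0,40],[30,0,0,-0.14,0,0,36],[30,0,0,0,0,0,36],[20,0,0,0,0,0,36],[0,0,0,0,0,0,36],[0,0,0,0,0,0,36]]

```text
time_s: 12.7
ee_pos: [0.4408, -0.0372, 0.101]
eef_rot: [0.702, 1.571, 1.11]
force: [0.1, 0.4, -0.1]
grip_width: 0.0356
```

```bash
python3 look.py m wrist
python3 - <<'E'
from mv import *
plan((.4406,-.0361,.057),1.978)
E
```

```text
wrist 309.70691628693146 321.1009592131586 200.00553999623904 [-1.62547354 -2.47507758 -0.36259344] [ 0.20829382 -0.37304335  0.18045619]
{'time_s': 12.75, 'qpos': array([-1.6710e-01,  1.8640e-01,  1.9267e+00,  1.0000e-04,  1.0272e+00,
       -2.1467e+00]), 'joint_vel': array([ 0.0001, -0.0097, -0.0039,  0.0005, -0.0045, -0.006 ]), 'tau': array([ 1.80000e-03, -4.01707e+01, -2.93329e+01, -4.46000e-02,
        3.01000e-02,  4.10000e-02]), 'ee_pos': array([ 0.4411, -0.0373,  0.1014]), 'eef_rot': array([-0.4923,  1.5695, -0.0836]), 'force': array([-0.4325, -0.1207, -0.2334]), 'moment': array([0.0303, 0.0308, 0.0196]), 'grip_width': 0.03591560751058701}
shift mm (start axes) [44.4  1.3 -0.1] rot [0.0015 0.0011 0.0006] jawyaw 1.978
dist rows>= 0.8887568628186895 0.013294230838959994
```

View pics/m_wrist.png

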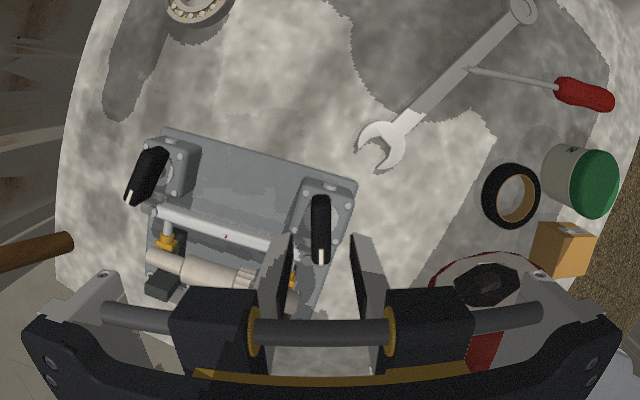

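play_rows:
  deltas:
    - [[20,0.5,0,0,0,0,36],[24,0.5,0,0,0,0,36],[0,0,0,0,0,0,36],[0,0,0,0,0,0,5],[0,0,0,0,0,0,5],[0,0,0,0,0,0,5],[0,0,0,0,0,0,5]]
  grip_force: 40

```text
time_s: 13.45
ee_pos: [0.4412, -0.0372, 0.0576]
eef_rot: [-0.965, 1.567, -0.554]
force: [1.9, -10.0, 1.6]
grip_width: 0.0136
```

```bash
cat > st.py <<'E'
from mv import *
o=ctrl.get_obs(); P,R=pose(); y=R.as_matrix()[:,1]
print('t',round(o['time_s'],2),'P',P.round(4),'jawyaw',round(float(np.arctan2(y[1],y[0])),4),'F',np.round(o['force'],2),'M',np.round(o['moment'],3),'tau6',round(float(o['tau'][5]),3),'w',round(o['grip_width'],4))
E
python3 st.py
```

```text
t 13.45 P [ 0.4412 -0.0372  0.0576] jawyaw 1.9809 F [ 1.88 -9.98  1.59] M [-1.675 -0.208 -0.021] tau6 -0.026 w 0.0136
```

play_rows:
  deltas:
    - [[0,-1,0,0,0,0,5],[0,0,0,0,0,0,5]]

```text
time_s: 13.65
ee_pos: [0.4413, -0.0373, 0.0575]
eef_rot: [-0.454, 1.569, -0.044]
force: [-1.7, -0.5, 8.1]
grip_width: 0.0137
```

```bash
python3 st.py
```

```text
t 13.65 P [ 0.4413 -0.0373  0.0575] jawyaw 1.9806 F [-1.67 -0.48  8.15] M [ 0.061  0.143 -0.105] tau6 -0.036 w 0.0137
```

play_rows:
  deltas:
    - [[0,0,0,0.1,0,0,5],[0,0,0,0.1,0,0,5],[0,0,0,0.1,0,0,5],[0,0,0,0.1,0,0,5],[0,0,0,0.1,0,0,5]]

```text
time_s: 14.15
ee_pos: [0.4413, -0.0377, 0.0575]
eef_rot: [-0.377, 1.568, -0.471]
force: [-0.6, -5.4, 6.7]
grip_width: 0.0136
```

```bash
python3 st.py
```

```text
t 14.15 P [ 0.4413 -0.0377  0.0575] jawyaw 1.4771 F [-0.61 -5.41  6.67] M [-1.015  0.08   0.295] tau6 -1.82 w 0.0136
```

play_rows:
  deltas:
    - [[0,0,0,0,0,0,5]]

```text
time_s: 14.25
ee_pos: [0.4414, -0.0377, 0.0575]
eef_rot: [-0.34, 1.568, -0.433]
force: [-1.0, -4.9, 5.7]
grip_width: 0.014
```

```bash
python3 st.py
```

```text
t 14.25 P [ 0.4414 -0.0377  0.0575] jawyaw 1.4773 F [-0.98 -4.91  5.69] M [-0.898  0.091 -0.122] tau6 1.585 w 0.014
```

play_rows:
  deltas:
    - [[0,0,0,0,0,0,36],[0,0,0,0,0,0,36],[-20,0,0,0,0,0,36],[-25,0,0,0,0,0,36],[0,-34,7,0,0,0,36],[0,-34,7,0,0,0,36],[0,-34,7,0,0,0,36],[0,-35,7,0.1,0,0,36],[0,0,0,0,0,0,36],[0,0,0,0,0,0,36]]

```text
time_s: 15.25
ee_pos: [0.4559, -0.1763, 0.1011]
eef_rot: [2.447, 1.57, 2.256]
force: [-0.4, 0.2, 0.1]
grip_width: 0.0359
```

```bash
python3 look.py n wrist >/dev/null; python3 st.py
python3 - <<'E'
from mv import *
plan((.4562,-.1766,.057),1.378)
E
```

```text
t 15.3 P [ 0.4559 -0.1756  0.1012] jawyaw 1.3816 F [-0.11  0.68 -0.5 ] M [0.025 0.002 0.053] tau6 0.023 w 0.0358
shift mm (start axes) [44.2 -0.9  0.5] rot [ 0.0036 -0.0006 -0.0005] jawyaw 1.378
dist rows>= 0.8839587947812817 0.02465245625566915
```

View pics/n_wrist.png

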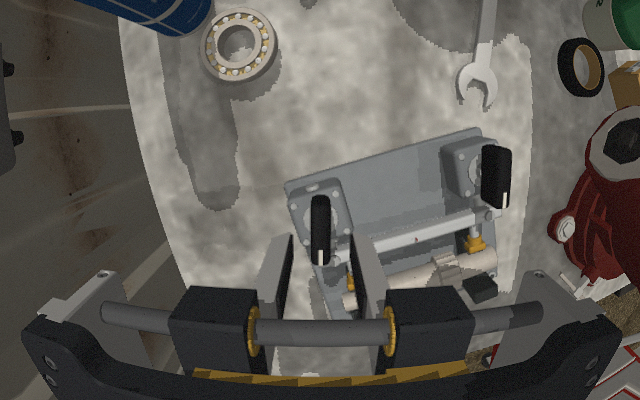

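play_rows:
  deltas:
    - [[20,-0.5,0,0,0,0,36],[24,0,0,0,0,0,36],[0,0,0,0,0,0,5],[0,0,0,0,0,0,5],[0,0,0,0,0,0,5],[0,0,0,0,0,0,5]]

```text
time_s: 15.9
ee_pos: [0.4565, -0.1769, 0.0585]
eef_rot: [-0.473, 1.569, -0.662]
force: [-1.1, -2.6, 2.0]
grip_width: 0.0136
```

```bash
python3 st.py
```

```text
t 15.9 P [ 0.4565 -0.1769  0.0585] jawyaw 1.3814 F [-1.15 -2.6   2.03] M [-0.498  0.312 -0.021] tau6 -0.013 w 0.0136
```

play_rows:
  deltas:
    - [[0,0,0,0.1,0,0,5],[0,0,0,0.1,0,0,5],[0,0,0,0.1,0,0,5],[0,0,0,0.1,0,0,5],[0,0,0,0.1,0,0,5],[0,0,0,0.1,0,0,5],[0,0,0,0.1,0,0,5],[0,0,0,0.1,0,0,5],[0,0,0,0.1,0,0,5],[0,0,0,0.1,0,0,5]]

```text
time_s: 16.9
ee_pos: [0.4561, -0.1774, 0.0585]
eef_rot: [0.02, 1.569, -1.174]
force: [-3.8, -6.5, 4.3]
grip_width: 0.0142
```

```bash
python3 st.py
```

```text
t 16.9 P [ 0.4561 -0.1774  0.0585] jawyaw 0.3774 F [-3.82 -6.52  4.26] M [-1.248  0.918  0.296] tau6 -1.817 w 0.0142
```

play_rows:
  deltas:
    - [[0,0,0,0,0,0,36],[0,0,0,0,0,0,36],[-20,0,0,0,0,0,36],[-24,0,0,0,0,0,36],[0,9,-33,0,0,0,36],[0,9,-34,0,0,0,36],[0,10,-34,0,0,0,36],[0,10,-34,0,0,0,36],[0,0,0,-0.14,0,0,36],[0,0,0,-0.14,0,0,36]]

```text
time_s: 17.9
ee_pos: [0.4411, -0.036, 0.1017]
eef_rot: [1.452, 1.57, 0.551]
force: [0.6, 0.7, -0.5]
grip_width: 0.036
```

play_rows:
  deltas:
    - [[0,0,0,-0.14,0,0,36],[0,0,0,-0.14,0,0,36],[0,0,0,-0.14,0,0,36],[0,0,0,-0.14,0,0,36],[0,0,0,-0.14,0,0,36],[0,0,0,-0.12,0,0,36],[0,0,0,0,0,0,36],[0,0,0,0,0,0,36]]

```text
time_s: 18.7
ee_pos: [0.4412, -0.037, 0.1015]
eef_rot: [0.72, 1.57, 0.627]
force: [0.0, -0.4, -0.0]
grip_width: 0.0357
```

```bash
python3 look.py o wrist >/dev/null; python3 st.py
python3 - <<'E'
from mv import *
plan((.4414,-.0379,.0575),1.477)
E
```

```text
t 18.75 P [ 0.4411 -0.0371  0.1015] jawyaw 1.4781 F [1.02 0.15 0.48] M [ 0.01  -0.008 -0.014] tau6 -0.103 w 0.0361
shift mm (start axes) [44.  -0.8  0.3] rot [ 0.0011  0.0001 -0.0003] jawyaw 1.477
dist rows>= 0.8796299822135357 0.007909487667786933
```

View pics/o_wrist.png

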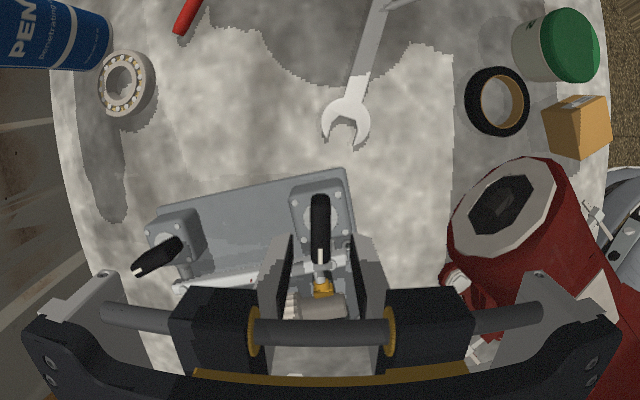

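play_rows:
  deltas:
    - [[20,-1,0,0,0,0,36],[24,0,0,0,0,0,36],[0,0,0,0,0,0,5],[0,0,0,0,0,0,5],[0,0,0,0,0,0,5],[0,0,0,0,0,0,5]]

```text
time_s: 19.35
ee_pos: [0.4416, -0.0379, 0.0584]
eef_rot: [0.394, 1.569, 0.303]
force: [-0.1, 5.9, 2.4]
grip_width: 0.014
```

```bash
python3 st.py
```

```text
t 19.35 P [ 0.4416 -0.0379  0.0584] jawyaw 1.4801 F [-0.15  5.91  2.37] M [ 0.856 -0.073 -0.129] tau6 -0.145 w 0.014
```

play_rows:
  deltas:
    - [[0,0,0,0.1,0,0,5],[0,0,0,0.1,0,0,5],[0,0,0,0.1,0,0,5],[0,0,0,0.1,0,0,5],[0,0,0,0.1,0,0,5],[0,0,0,0.1,0,0,5],[0,0,0,0.1,0,0,5],[0,0,0,0.1,0,0,5]]

```text
time_s: 20.15
ee_pos: [0.4412, -0.0387, 0.0584]
eef_rot: [-0.067, 1.57, -0.961]
force: [-3.6, -4.3, 6.6]
grip_width: 0.0139
```

```bash
python3 st.py
```

```text
t 20.15 P [ 0.4412 -0.0387  0.0584] jawyaw 0.6771 F [-3.62 -4.3   6.61] M [-0.904  0.873  0.292] tau6 -1.814 w 0.0139
```

play_rows:
  deltas:
    - [[0,0,0,0,0,0,36],[0,0,0,0,0,0,36],[-20,0,0,0,0,0,36],[-24,0,0,0,0,0,36],[0,-19,29,0,0,0,36],[0,-19,29,0,0,0,36],[0,-19,29,0,0,0,36],[0,-19,30,0.02,0,0,36],[0,0,0,0.14,0,0,36],[0,0,0,0.14,0,0,36]]

```text
time_s: 21.15
ee_pos: [0.4556, -0.1778, 0.1014]
eef_rot: [2.501, 1.571, 1.306]
force: [-0.3, -0.3, -0.3]
grip_width: 0.0362
```

play_rows:
  deltas:
    - [[0,0,0,0,0,0,36],[0,0,0,0,0,0,36]]

```text
time_s: 21.35
ee_pos: [0.4556, -0.1768, 0.1014]
eef_rot: [1.858, 1.571, 0.673]
force: [0.3, 0.8, 0.5]
grip_width: 0.036
```

```bash
python3 st.py
python3 - <<'E'
from mv import *
plan((.4560,-.1777,.0585),.377)
E
```

```text
t 21.35 P [ 0.4556 -0.1768  0.1014] jawyaw 0.3863 F [0.3  0.82 0.46] M [-0.042  0.019  0.018] tau6 0.417 w 0.036
shift mm (start axes) [42.9 -0.   1. ] rot [ 0.0093 -0.     -0.0001] jawyaw 0.377
dist rows>= 0.8589540706289543 0.06200969814009973
```

play_rows:
  deltas:
    - [[20,0,1,0.006,0,0,36],[23,0,0,0,0,0,36],[0,0,0,0,0,0,5],[0,0,0,0,0,0,5],[0,0,0,0,0,0,5],[0,0,0,0,0,0,5]]

```text
time_s: 21.95
ee_pos: [0.4564, -0.1781, 0.0594]
eef_rot: [0.627, 1.569, -0.568]
force: [-2.7, -0.5, 5.7]
grip_width: 0.0141
```

```bash
python3 st.py
```

```text
t 21.95 P [ 0.4564 -0.1781  0.0594] jawyaw 0.376 F [-2.72 -0.46  5.73] M [-0.096  0.456  0.125] tau6 0.155 w 0.0141
```

play_rows:
  deltas:
    - [[0,0,0,0.1,0,0,5],[0,0,0,0.1,0,0,5],[0,0,0,0.1,0,0,5],[0,0,0,0.1,0,0,5]]

```text
time_s: 22.35
ee_pos: [0.4559, -0.1782, 0.0594]
eef_rot: [0.054, 1.57, -1.545]
force: [-6.5, -0.7, 10.5]
grip_width: 0.0138
```

```bash
python3 st.py
```

```text
t 22.35 P [ 0.4559 -0.1782  0.0594] jawyaw -0.0282 F [-6.48 -0.72 10.53] M [-0.273  1.463  0.345] tau6 -1.816 w 0.0138
```

play_rows:
  deltas:
    - [[0,0,0,0.05,0,0,5],[0,0,0,0.05,0,0,5]]

```text
time_s: 22.55
ee_pos: [0.4558, -0.1781, 0.0594]
eef_rot: [-0.207, 1.57, -1.904]
force: [-7.5, -0.5, 9.5]
grip_width: 0.014
```

```bash
python3 st.py
```

```text
t 22.55 P [ 0.4558 -0.1781  0.0594] jawyaw -0.1263 F [-7.46 -0.49  9.53] M [-0.236  1.508  0.268] tau6 -0.689 w 0.014
```

play_rows:
  deltas:
    - [[0,0,0,0.05,0,0,5],[0,0,0,0.05,0,0,5]]

```text
time_s: 22.75
ee_pos: [0.4557, -0.1781, 0.0594]
eef_rot: [-0.409, 1.57, -2.206]
force: [-9.1, -0.6, 9.9]
grip_width: 0.0139
```

```bash
python3 st.py
```

```text
t 22.75 P [ 0.4557 -0.1781  0.0594] jawyaw -0.2261 F [-9.07 -0.64  9.88] M [-0.174  1.754  0.322] tau6 -0.772 w 0.0139
```

play_rows:
  deltas:
    - [[0,0,0,0,0,0,36],[0,0,0,0,0,0,36],[-20,0,0,0,0,0,36],[-23,0,0,0,0,0,36],[0,-11,-33,0,0,0,36],[0,-11,-33,0,0,0,36],[0,-11,-33,0,0,0,36],[0,-12,-34,0,0,0,36],[0,0,0,-0.14,0,0,36],[0,0,0,-0.14,0,0,36]]

```text
time_s: 23.75
ee_pos: [0.4419, -0.0371, 0.1017]
eef_rot: [1.7, 1.57, 0.193]
force: [-0.8, 0.4, -0.9]
grip_width: 0.0357
```

play_rows:
  deltas:
    - [[0,0,0,-0.14,0,0,36],[0,0,0,-0.14,0,0,36],[0,0,0,-0.14,0,0,36],[0,0,0,-0.14,0,0,36],[0,0,0,-0.06,0,0,36],[0,0,0,0,0,0,36],[0,0,0,0,0,0,36]]

```text
time_s: 24.45
ee_pos: [0.4419, -0.0381, 0.1015]
eef_rot: [1.379, 1.57, 0.481]
force: [-0.1, -0.2, 1.2]
grip_width: 0.0356
```

```bash
python3 look.py p wrist >/dev/null;python3 st.py
python3 - <<'E'
from mv import *
plan((.4414,-.0389,.0585),.677)
E
```

```text
t 24.5 P [ 0.4419 -0.0381  0.1014] jawyaw 0.6733 F [-0.69 -0.04 -0.33] M [-0.065  0.008 -0.002] tau6 -0.054 w 0.0362
shift mm (start axes) [42.9 -0.9  0.3] rot [-0.0037  0.     -0.0003] jawyaw 0.677
dist rows>= 0.8587140688491188 0.024650372693348185
```

View pics/p_wrist.png

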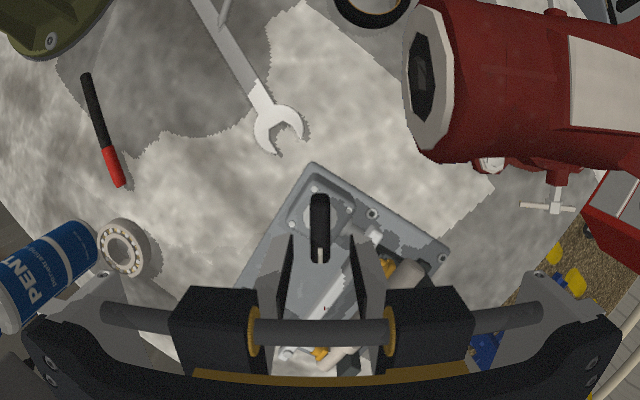

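play_rows:
  deltas:
    - [[20,-0.6,0,0,0,0,36],[23,0,0,0,0,0,36],[0,0,0,0,0,0,5],[0,0,0,0,0,0,5],[0,0,0,0,0,0,5],[0,0,0,0,0,0,5]]

```text
time_s: 25.1
ee_pos: [0.4414, -0.0389, 0.0593]
eef_rot: [-0.215, 1.57, -1.111]
force: [-3.1, -4.5, 4.1]
grip_width: 0.0135
```

```bash
python3 st.py
```

```text
t 25.1 P [ 0.4414 -0.0389  0.0593] jawyaw 0.675 F [-3.06 -4.52  4.15] M [-0.844  0.74   0.037] tau6 0.14 w 0.0135
```

play_rows:
  deltas:
    - [[0,0,0,0.05,0,0,5],[0,0,0,0.05,0,0,5],[0,0,0,0.05,0,0,5],[0,0,0,0.05,0,0,5],[0,0,0,0.05,0,0,5]]

```text
time_s: 25.6
ee_pos: [0.4412, -0.0391, 0.0594]
eef_rot: [-0.608, 1.57, -1.755]
force: [-7.1, -5.3, 5.5]
grip_width: 0.014
```

```bash
python3 st.py
```

```text
t 25.6 P [ 0.4412 -0.0391  0.0594] jawyaw 0.4232 F [-7.15 -5.28  5.48] M [-1.217  1.297  0.259] tau6 -0.768 w 0.014
```

play_rows:
  deltas:
    - [[0,0,0,0.05,0,0,5]]

```text
time_s: 25.7
ee_pos: [0.4411, -0.0392, 0.0593]
eef_rot: [-0.685, 1.57, -1.883]
force: [-6.3, -5.9, 6.7]
grip_width: 0.0141
```

```bash
python3 st.py
```

```text
t 25.7 P [ 0.4411 -0.0392  0.0593] jawyaw 0.3731 F [-6.31 -5.93  6.73] M [-1.254  1.373  0.311] tau6 -0.768 w 0.0141
```

play_rows:
  deltas:
    - [[0,0,0,0.05,0,0,5]]

```text
time_s: 25.8
ee_pos: [0.441, -0.0392, 0.0593]
eef_rot: [-0.797, 1.569, -2.045]
force: [-7.5, -6.1, 7.2]
grip_width: 0.0137
```

```bash
python3 st.py
```

```text
t 25.8 P [ 0.441  -0.0392  0.0593] jawyaw 0.3232 F [-7.53 -6.11  7.17] M [-1.34   1.558  0.299] tau6 -0.767 w 0.0137
```

play_rows:
  deltas:
    - [[0,0,0,0.05,0,0,5],[0,0,0,0.05,0,0,5]]

```text
time_s: 26.0
ee_pos: [0.4409, -0.0392, 0.0593]
eef_rot: [-0.858, 1.569, -2.205]
force: [-9.9, -6.8, 7.4]
grip_width: 0.0136
```

```bash
python3 st.py
```

```text
t 26.0 P [ 0.4409 -0.0392  0.0593] jawyaw 0.2232 F [-9.87 -6.84  7.38] M [-1.347  1.812  0.315] tau6 -0.766 w 0.0136
```

play_rows:
  deltas:
    - [[0,0,0,0.05,0,0,5],[0,0,0,0.05,0,0,5]]

```text
time_s: 26.2
ee_pos: [0.4407, -0.0392, 0.0593]
eef_rot: [-0.938, 1.569, -2.386]
force: [-10.8, -6.9, 9.5]
grip_width: 0.0141
```

```bash
python3 st.py
```

```text
t 26.2 P [ 0.4407 -0.0392  0.0593] jawyaw 0.1233 F [-10.78  -6.95   9.49] M [-1.401  1.996  0.3  ] tau6 -0.765 w 0.0141
```

play_rows:
  deltas:
    - [[0,-0.7,0.5,0.05,0,0,5],[0,0,0,0.05,0,0,5]]

```text
time_s: 26.4
ee_pos: [0.4405, -0.0393, 0.0593]
eef_rot: [-0.424, 1.57, -1.972]
force: [-6.9, -2.3, 5.4]
grip_width: 0.0136
```

```bash
python3 st.py
```

```text
t 26.4 P [ 0.4405 -0.0393  0.0593] jawyaw 0.023 F [-6.88 -2.26  5.36] M [-0.364  1.273  0.259] tau6 -0.795 w 0.0136
```

play_rows:
  deltas:
    - [[0,0,0,0.05,0,0,5]]

```text
time_s: 26.5
ee_pos: [0.4405, -0.0393, 0.0593]
eef_rot: [-0.708, 1.57, -2.305]
force: [-6.9, -2.2, 6.5]
grip_width: 0.0135
```

```bash
python3 st.py
```

```text
t 26.5 P [ 0.4405 -0.0393  0.0593] jawyaw -0.0269 F [-6.88 -2.22  6.53] M [-0.386  1.425  0.354] tau6 -0.766 w 0.0135
```

play_rows:
  deltas:
    - [[0,0,0,0.05,0,0,5]]

```text
time_s: 26.6
ee_pos: [0.4404, -0.0393, 0.0593]
eef_rot: [-0.848, 1.57, -2.496]
force: [-7.5, -1.2, 6.7]
grip_width: 0.0139
```

```bash
python3 st.py
```

```text
t 26.6 P [ 0.4404 -0.0393  0.0593] jawyaw -0.0769 F [-7.46 -1.18  6.66] M [-0.463  1.496  0.287] tau6 -0.745 w 0.0139
```

play_rows:
  deltas:
    - [[0,0,0,0,0,0,36],[0,0,0,0,0,0,36],[-20,0,0,0,0,0,36],[-23,0,0,0,0,0,36],[0,6,34,0,0,0,36],[0,6,34,0,0,0,36],[0,6,34,0,0,0,36],[0,7,35,0.1,0,0,36],[0,0,0,0.049,0,0,36],[0,0,0,0,0,0,36]]

```text
time_s: 27.6
ee_pos: [0.4554, -0.1783, 0.1015]
eef_rot: [2.181, 1.57, 0.385]
force: [-0.5, -0.5, -0.4]
grip_width: 0.036
```

```bash
python3 look.py q wrist >/dev/null;python3 st.py
python3 - <<'E'
from mv import *
plan((.4553,-.1781,.0590),-.226)
E
```

```text
t 27.65 P [ 0.4553 -0.1777  0.1014] jawyaw -0.223 F [ 0.36 -0.67  0.23] M [-0.076  0.117 -0.024] tau6 0.429 w 0.0361
shift mm (start axes) [42.4  0.1  0.4] rot [ 0.003  -0.0002 -0.0001] jawyaw -0.226
dist rows>= 0.8489270626490877 0.020127275750598698
```

View pics/q_wrist.png

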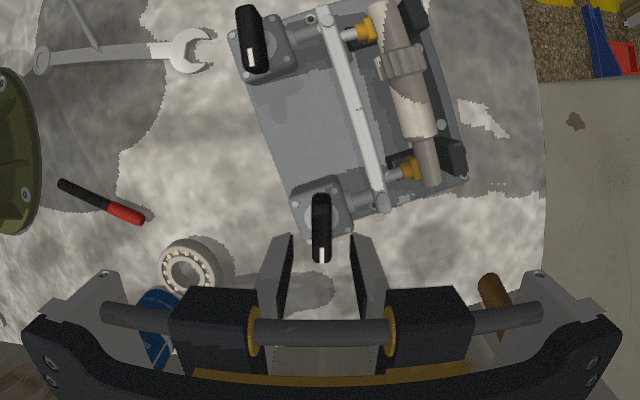

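Run:
```python
from h import *
im=load('q_wrist')['img'][:,:,::-1][0:200,320:480]; cv2.imwrite('pics/q_z.png',cv2.resize(im,None,fx=4.5,fy=3,interpolation=cv2.INTER_CUBIC))
```

```text
(no output)
```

View pics/q_z.png

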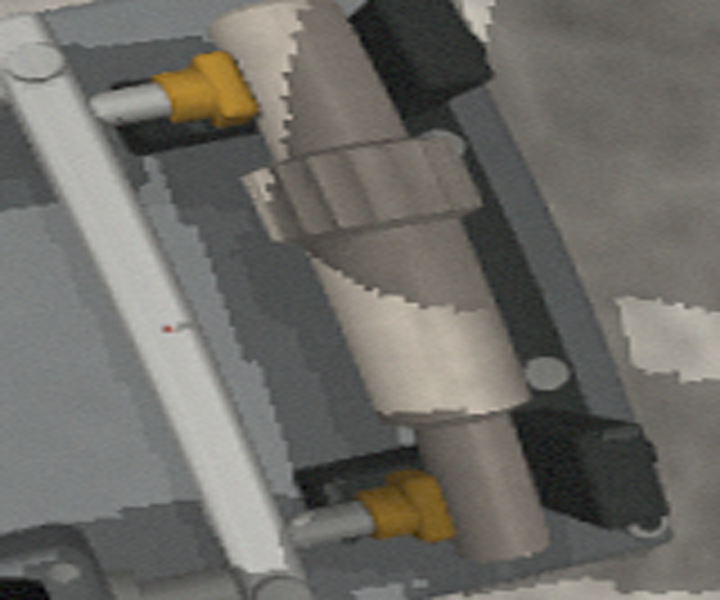

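play_rows:
  deltas:
    - [[20,0,0,0.003,0,0,36],[22,0,0,0,0,0,36],[0,0,0,0,0,0,5],[0,0,0,0,0,0,5],[0,0,0,0,0,0,5],[0,0,0,0,0,0,5]]

```text
time_s: 28.25
ee_pos: [0.4557, -0.1776, 0.0604]
eef_rot: [1.466, 1.57, -0.331]
force: [-1.7, 2.3, 6.3]
grip_width: 0.014
```

```bash
python3 st.py
```

```text
t 28.25 P [ 0.4557 -0.1776  0.0604] jawyaw -0.2263 F [-1.67  2.3   6.29] M [0.363 0.52  0.172] tau6 0.233 w 0.014
```

play_rows:
  deltas:
    - [[0,0,0,0.05,0,0,5],[0,0,0,0.05,0,0,5],[0,0,0,0.05,0,0,5],[0,0,0,0.05,0,0,5]]

```text
time_s: 28.65
ee_pos: [0.4556, -0.1775, 0.0604]
eef_rot: [1.765, 1.57, -0.234]
force: [-3.9, 3.7, 7.9]
grip_width: 0.0132
```

```bash
python3 st.py
```

```text
t 28.65 P [ 0.4556 -0.1775  0.0604] jawyaw -0.4285 F [-3.95  3.69  7.92] M [0.462 0.763 0.301] tau6 -0.764 w 0.0132
```

play_rows:
  deltas:
    - [[0,0,0,0.05,0,0,5],[0,0,0,0.05,0,0,5]]

```text
time_s: 28.85
ee_pos: [0.4556, -0.1775, 0.0604]
eef_rot: [1.878, 1.57, -0.221]
force: [-3.3, 3.4, 8.1]
grip_width: 0.0137
```

```bash
python3 st.py
```

```text
t 28.85 P [ 0.4556 -0.1775  0.0604] jawyaw -0.5284 F [-3.29  3.41  8.12] M [0.501 0.897 0.279] tau6 -0.762 w 0.0137
```

play_rows:
  deltas:
    - [[0,0,0,0.05,0,0,5],[0,0,0,0.05,0,0,5]]

```text
time_s: 29.05
ee_pos: [0.4555, -0.1775, 0.0605]
eef_rot: [2.033, 1.57, -0.166]
force: [-4.0, 3.3, 8.7]
grip_width: 0.0138
```

```bash
python3 st.py
```

```text
t 29.05 P [ 0.4555 -0.1775  0.0605] jawyaw -0.6284 F [-4.01  3.33  8.67] M [0.604 1.009 0.296] tau6 -0.76 w 0.0138
```

play_rows:
  deltas:
    - [[0,0,0,0.05,0,0,5]]

```text
time_s: 29.15
ee_pos: [0.4555, -0.1775, 0.0604]
eef_rot: [2.152, 1.57, -0.098]
force: [-4.3, 3.5, 9.4]
grip_width: 0.0137
```

```bash
python3 st.py
```

```text
t 29.15 P [ 0.4555 -0.1775  0.0604] jawyaw -0.6785 F [-4.26  3.55  9.38] M [0.573 1.059 0.354] tau6 -0.758 w 0.0137
```

play_rows:
  deltas:
    - [[0,0,0,0.05,0,0,5]]

```text
time_s: 29.25
ee_pos: [0.4555, -0.1774, 0.0604]
eef_rot: [2.323, 1.57, 0.023]
force: [-4.2, 3.3, 8.6]
grip_width: 0.0138
```

```bash
python3 st.py
```

```text
t 29.25 P [ 0.4555 -0.1774  0.0604] jawyaw -0.7285 F [-4.15  3.31  8.62] M [0.64  0.984 0.309] tau6 -0.754 w 0.0138
```

play_rows:
  deltas:
    - [[0,0,0,0.05,0,0,5]]

```text
time_s: 29.35
ee_pos: [0.4554, -0.1774, 0.0604]
eef_rot: [2.396, 1.57, 0.047]
force: [-5.5, 4.2, 9.7]
grip_width: 0.0137
```

```bash
python3 st.py
```

```text
t 29.35 P [ 0.4554 -0.1774  0.0604] jawyaw -0.7784 F [-5.49  4.19  9.67] M [0.716 1.014 0.286] tau6 -0.742 w 0.0137
```

play_rows:
  deltas:
    - [[0,0,0,0.05,0,0,5]]

```text
time_s: 29.45
ee_pos: [0.4554, -0.1774, 0.0604]
eef_rot: [2.616, 1.57, 0.216]
force: [-5.0, 4.6, 9.7]
grip_width: 0.0136
```

```bash
python3 st.py
```

```text
t 29.45 P [ 0.4554 -0.1774  0.0604] jawyaw -0.8284 F [-5.    4.6   9.71] M [0.684 1.061 0.367] tau6 -0.727 w 0.0136
```

play_rows:
  deltas:
    - [[0,0,0,0.05,0,0,5]]

```text
time_s: 29.55
ee_pos: [0.4554, -0.1774, 0.0604]
eef_rot: [2.706, 1.57, 0.257]
force: [-5.1, 4.0, 10.2]
grip_width: 0.0138
```

```bash
python3 st.py
```

```text
t 29.55 P [ 0.4554 -0.1774  0.0604] jawyaw -0.8783 F [-5.07  3.99 10.24] M [0.805 1.129 0.365] tau6 -0.71 w 0.0138
```

play_rows:
  deltas:
    - [[0,0,0,0.05,0,0,5]]

```text
time_s: 29.65
ee_pos: [0.4554, -0.1774, 0.0604]
eef_rot: [3.029, 1.571, 0.53]
force: [-5.5, 5.3, 9.9]
grip_width: 0.0138
```

```bash
python3 st.py
```

```text
t 29.65 P [ 0.4554 -0.1774  0.0604] jawyaw -0.9284 F [-5.45  5.34  9.89] M [0.772 1.161 0.383] tau6 -0.692 w 0.0138
```

play_rows:
  deltas:
    - [[0,0,0,0.04,0,0,5]]

```text
time_s: 29.75
ee_pos: [0.4554, -0.1773, 0.0604]
eef_rot: [-2.954, 1.571, 0.79]
force: [-5.3, 3.9, 10.1]
grip_width: 0.014
```

```bash
python3 st.py
```

```text
t 29.75 P [ 0.4554 -0.1773  0.0604] jawyaw -0.9683 F [-5.34  3.94 10.11] M [0.89  1.142 0.407] tau6 -0.301 w 0.014
```

play_rows:
  deltas:
    - [[0,0,0,0.04,0,0,5]]

```text
time_s: 29.85
ee_pos: [0.4554, -0.1773, 0.0604]
eef_rot: [-2.718, 1.571, 0.987]
force: [-5.9, 4.6, 9.9]
grip_width: 0.0135
```

```bash
python3 st.py
```

```text
t 29.85 P [ 0.4554 -0.1773  0.0604] jawyaw -1.008 F [-5.91  4.64  9.89] M [0.871 1.206 0.388] tau6 -0.438 w 0.0135
```

play_rows:
  deltas:
    - [[0,0,0,0,0,0,36],[0,0,0,0,0,0,36],[-20,0,0,0,0,0,36],[-23,0,0,0,0,0,36],[0,-31,-15,0,0,0,36],[0,-31,-15,0,0,0,36],[0,-31,-15,0,0,0,36],[0,-32,-16,0,0,0,36],[0,0,0,-0.14,0,0,36],[0,0,0,-0.14,0,0,36]]

```text
time_s: 30.85
ee_pos: [0.4403, -0.0385, 0.1027]
eef_rot: [2.289, 1.57, -0.002]
force: [-0.3, 0.7, -0.1]
grip_width: 0.036
```

play_rows:
  deltas:
    - [[0,0,0,-0.14,0,0,36],[0,0,0,-0.14,0,0,36],[0,0,0,-0.14,0,0,36],[0,0,0,-0.14,0,0,36],[0,0,0,-0.09,0,0,36],[0,0,0,0,0,0,36],[0,0,0,0,0,0,36]]

```text
time_s: 31.55
ee_pos: [0.4402, -0.0394, 0.1025]
eef_rot: [1.804, 1.57, 0.153]
force: [-0.0, 0.8, -0.1]
grip_width: 0.0364
```

```bash
python3 look.py r wrist >/dev/null;python3 st.py
python3 - <<'E'
from mv import *
plan((.4402,-.0393,.0595),-.077)
E
```

```text
t 31.6 P [ 0.4402 -0.0394  0.1024] jawyaw -0.0796 F [-0.75  0.78  0.52] M [-0.08   0.025 -0.027] tau6 -0.069 w 0.0362
shift mm (start axes) [42.9  0.  -0.1] rot [-0.0026 -0.0001 -0.0002] jawyaw -0.077
dist rows>= 0.8585550405211819 0.017595845726901524
```

View pics/r_wrist.png

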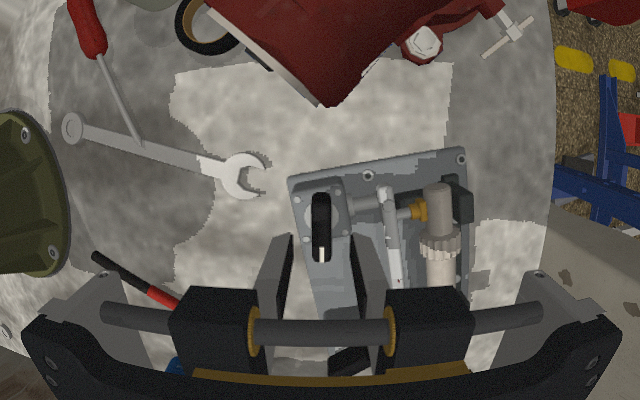

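Knob centred at (321,225). Descend, grip, and turn L in measured steps from 2.06.

play_rows:
  deltas:
    - [[20,0,0,0,0,0,36],[23,0,0,0,0,0,36],[0,0,0,0,0,0,5],[0,0,0,0,0,0,5],[0,0,0,0,0,0,5],[0,0,0,0,0,0,5]]

```text
time_s: 32.2
ee_pos: [0.4403, -0.0394, 0.0604]
eef_rot: [1.437, 1.57, -0.211]
force: [-3.9, -0.2, 4.6]
grip_width: 0.0141
```

```bash
python3 st.py
```

```text
t 32.2 P [ 0.4403 -0.0394  0.0604] jawyaw -0.0772 F [-3.9  -0.18  4.64] M [0.014 0.693 0.256] tau6 0.262 w 0.0141
```

play_rows:
  deltas:
    - [[0,0,0,0.05,0,0,5],[0,0,0,0.05,0,0,5]]

```text
time_s: 32.4
ee_pos: [0.4402, -0.0394, 0.0603]
eef_rot: [1.226, 1.57, -0.523]
force: [-5.4, -0.1, 7.5]
grip_width: 0.0137
```

```bash
python3 st.py
```

```text
t 32.4 P [ 0.4402 -0.0394  0.0603] jawyaw -0.1788 F [-5.41 -0.09  7.54] M [0.029 1.114 0.342] tau6 -0.78 w 0.0137
```

play_rows:
  deltas:
    - [[0,0,0,0.05,0,0,5]]

```text
time_s: 32.5
ee_pos: [0.4401, -0.0394, 0.0603]
eef_rot: [1.102, 1.571, -0.698]
force: [-5.6, 0.3, 9.2]
grip_width: 0.0135
```

```bash
python3 st.py
```

```text
t 32.5 P [ 0.4401 -0.0394  0.0603] jawyaw -0.2288 F [-5.56  0.32  9.18] M [0.009 1.182 0.415] tau6 -0.673 w 0.0135
```

play_rows:
  deltas:
    - [[0,0,0,0.05,0,0,5]]

```text
time_s: 32.6
ee_pos: [0.4401, -0.0393, 0.0603]
eef_rot: [0.421, 1.571, -1.428]
force: [-5.6, 0.2, 7.6]
grip_width: 0.0139
```

```bash
python3 st.py
```

```text
t 32.6 P [ 0.4401 -0.0393  0.0603] jawyaw -0.2788 F [-5.62  0.2   7.64] M [0.071 1.316 0.376] tau6 -0.641 w 0.0139
```

play_rows:
  deltas:
    - [[0,0,0,0.05,0,0,5]]

```text
time_s: 32.7
ee_pos: [0.44, -0.0393, 0.0603]
eef_rot: [-0.726, 1.571, -2.626]
force: [-6.8, 1.3, 8.7]
grip_width: 0.0141
```

```bash
python3 st.py
```

```text
t 32.7 P [ 0.44   -0.0393  0.0603] jawyaw -0.3288 F [-6.8   1.3   8.71] M [0.084 1.44  0.467] tau6 -0.614 w 0.0141
```

play_rows:
  deltas:
    - [[0,0,0,0,0,0,36],[0,0,0,0,0,0,36],[-20,0,0,0,0,0,36],[-23,0,0,0,0,0,36],[0,14,31,0,0,0,36],[0,15,31,0,0,0,36],[0,15,31,0,0,0,36],[0,15,32,0,0,0,36],[0,0,0,0.14,0,0,36],[0,0,0,0.14,0,0,36]]

```text
time_s: 33.7
ee_pos: [0.4559, -0.1777, 0.1024]
eef_rot: [2.207, 1.57, 0.023]
force: [0.2, -0.4, -0.6]
grip_width: 0.0358
```

play_rows:
  deltas:
    - [[0,0,0,0.14,0,0,36],[0,0,0,0.14,0,0,36],[0,0,0,0.12,0,0,36],[0,0,0,0,0,0,36],[0,0,0,0,0,0,36]]

```text
time_s: 34.2
ee_pos: [0.4559, -0.1767, 0.1025]
eef_rot: [2.497, 1.57, -0.077]
force: [0.1, 0.1, -0.1]
grip_width: 0.0361
```

```bash
python3 look.py s wrist >/dev/null;python3 st.py
python3 - <<'E'
from mv import *
plan((.4554,-.1775,.0604),-1.008)
from h import *
im=load('s_wrist')['img'][:,:,::-1]; cv2.imwrite('pics/s_z.png',im)
E
```

```text
t 34.25 P [ 0.4559 -0.1767  0.1024] jawyaw -1.0035 F [0.38 0.88 0.17] M [-0.036  0.113 -0.02 ] tau6 0.072 w 0.0361
shift mm (start axes) [42.   0.4  0.9] rot [ 0.0045 -0.0002 -0.0001] jawyaw -1.008
dist rows>= 0.8406942840052405 0.03005889600944781
```

View pics/s_z.png

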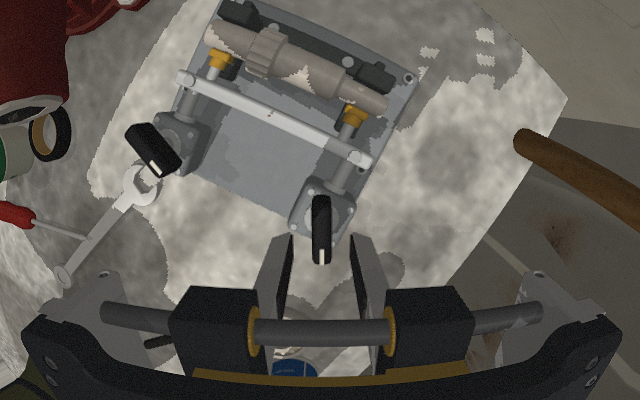

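Knob at (321,225), bar square, pads on the shaft. Re-feel the right knob.

play_rows:
  deltas:
    - [[20,0.4,0.9,0.004,0,0,36],[22,0,0,0,0,0,36],[0,0,0,0,0,0,5],[0,0,0,0,0,0,5],[0,0,0,0,0,0,5],[0,0,0,0,0,0,5]]

```text
time_s: 34.85
ee_pos: [0.4554, -0.1772, 0.0613]
eef_rot: [-2.979, 1.57, 0.723]
force: [-1.7, 4.6, 4.5]
grip_width: 0.0137
```

```bash
python3 st.py
```

```text
t 34.85 P [ 0.4554 -0.1772  0.0613] jawyaw -1.0102 F [-1.73  4.56  4.54] M [0.851 0.539 0.27 ] tau6 0.343 w 0.0137
```

play_rows:
  deltas:
    - [[0,0,0,0.02,0,0,5],[0,0,0,0.02,0,0,5]]

```text
time_s: 35.05
ee_pos: [0.4555, -0.1772, 0.0614]
eef_rot: [2.94, 1.57, 0.318]
force: [-2.5, 3.7, 5.3]
grip_width: 0.0136
```

```bash
python3 st.py
```

```text
t 35.05 P [ 0.4555 -0.1772  0.0614] jawyaw -1.051 F [-2.52  3.66  5.27] M [0.843 0.626 0.331] tau6 -0.081 w 0.0136
```

play_rows:
  deltas:
    - [[0,0,0,0.02,0,0,5]]

```text
time_s: 35.15
ee_pos: [0.4555, -0.1772, 0.0614]
eef_rot: [2.978, 1.57, 0.336]
force: [-3.6, 4.4, 5.2]
grip_width: 0.014
```

```bash
python3 st.py
```

```text
t 35.15 P [ 0.4555 -0.1772  0.0614] jawyaw -1.071 F [-3.65  4.44  5.2 ] M [0.908 0.684 0.338] tau6 -0.038 w 0.014
```

play_rows:
  deltas:
    - [[0,0,0,0.02,0,0,5]]

```text
time_s: 35.25
ee_pos: [0.4554, -0.1772, 0.0613]
eef_rot: [3.099, 1.57, 0.437]
force: [-3.8, 4.6, 4.9]
grip_width: 0.0137
```

```bash
for i in 1 2 3 4; do python3 st.py; done
python3 - <<'E'
from station import ctrl,viewer
import numpy as np
m=[]
for i in range(8):
    viewer.camera('top'); o=ctrl.get_obs(); m.append(o['moment'][2]); 
print(np.round(m,3),o['tau'][5],o['time_s'])
E
```

```text
t 35.25 P [ 0.4554 -0.1772  0.0613] jawyaw -1.091 F [-3.85  4.64  4.87] M [0.813 0.644 0.365] tau6 -0.027 w 0.0137
t 35.25 P [ 0.4554 -0.1772  0.0613] jawyaw -1.091 F [-3.85  4.64  4.87] M [0.813 0.644 0.365] tau6 -0.027 w 0.0137
t 35.25 P [ 0.4554 -0.1772  0.0613] jawyaw -1.091 F [-3.85  4.64  4.87] M [0.813 0.644 0.365] tau6 -0.027 w 0.0137
t 35.25 P [ 0.4554 -0.1772  0.0613] jawyaw -1.091 F [-3.85  4.64  4.87] M [0.813 0.644 0.365] tau6 -0.027 w 0.0137
[0.434 0.376 0.378 0.358 0.38  0.38  0.362 0.349] 0.35230002366006374 35.65
```

play_rows:
  deltas:
    - [[0,0,0,0.03,0,0,5],[0,0,0,0,0,0,5]]

```text
time_s: 35.85
ee_pos: [0.4555, -0.1772, 0.0613]
eef_rot: [-3.115, 1.57, 0.477]
force: [-3.2, 5.2, 5.2]
grip_width: 0.0136
```

```bash
python3 st.py
python3 - <<'E'
from station import ctrl,viewer
import numpy as np
m=[]
for i in range(12):
    viewer.camera('top'); o=ctrl.get_obs(); m.append(o['moment'][2]); 
print(np.round(m,3),np.mean(m),o['tau'][5],o['time_s'])
E
```

```text
t 35.85 P [ 0.4555 -0.1772  0.0613] jawyaw -1.1211 F [-3.24  5.19  5.17] M [0.893 0.703 0.432] tau6 0.826 w 0.0136
[0.36  0.385 0.377 0.326 0.328 0.376 0.365 0.378 0.356 0.336 0.365 0.312] 0.3552448758114035 0.3575018048286438 36.45
```

play_rows:
  deltas:
    - [[0,0,0,0,0,0,36],[0,0,0,0,0,0,36],[-20,0,0,0,0,0,36],[-24,0,0,0,0,0,36],[-40,0,0,0,0,0,36],[-40,0,-30,0,0,0,36],[0,0,-30,0,0,0,36],[0,0,0,0,0,0,36],[0,0,0,0,0,0,36]]

```text
time_s: 37.35
ee_pos: [0.5091, -0.1513, 0.184]
eef_rot: [-0.726, 1.57, 2.866]
force: [-1.0, -0.6, 0.0]
grip_width: 0.0359
```

```bash
python3 look.py u wrist top scene; python3 st.py
python3 - <<'E'
from h import *
im=load('u_wrist')['img'][:,:,::-1]; cv2.imwrite('pics/u_w.png',im)
E
```

```text
wrist 309.70691628693146 321.1009592131586 200.00553999623904 [-2.44612871  1.53315586  0.22629093] [-0.35692931  0.35197693  0.48440688]
top 510.3260169720097 326.0659276402209 188.51094364363504 [ 2.15739545 -2.117936    0.14127435] [0.02254444 0.52444067 1.12874508]
scene 468.4591824276537 315.340631703386 200.42884719775324 [ 0.52437401  2.50485866 -1.44933843] [ 0.47670886 -0.0510769   1.48022981]
{'time_s': 37.5, 'qpos': array([-0.359 ,  0.2763,  1.6026, -0.    ,  1.2636,  0.7628]), 'joint_vel': array([-0.0022, -0.0008, -0.0044, -0.0007,  0.0021,  0.0017]), 'tau': array([ 3.50500e-01, -5.09200e+01, -3.46774e+01,  6.73000e-02,
       -4.12000e-02, -6.90000e-03]), 'ee_pos': array([ 0.5086, -0.1518,  0.184 ]), 'eef_rot': array([-0.7863,  1.5699,  2.8043]), 'force': array([-0.3546,  0.2718,  0.1227]), 'moment': array([-0.0233,  0.158 ,  0.0411]), 'grip_width': 0.036170516003900394}
t 37.5 P [ 0.5086 -0.1518  0.184 ] jawyaw -1.1218 F [-0.35  0.27  0.12] M [-0.023  0.158  0.041] tau6 -0.007 w 0.0362
```

View pics/u_w.png

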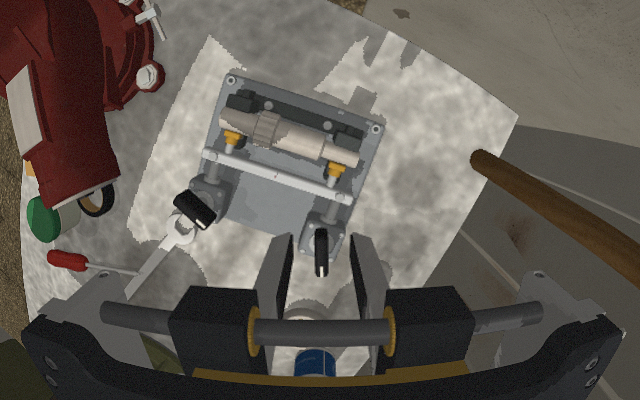

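Run:
```python
from h import *
im=load('u_wrist')['img'][:,:,::-1][65:225,195:395]; cv2.imwrite('pics/u_z.png',cv2.resize(im,None,fx=4,fy=3.7,interpolation=cv2.INTER_CUBIC))
```

```text
(no output)
```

View pics/u_z.png

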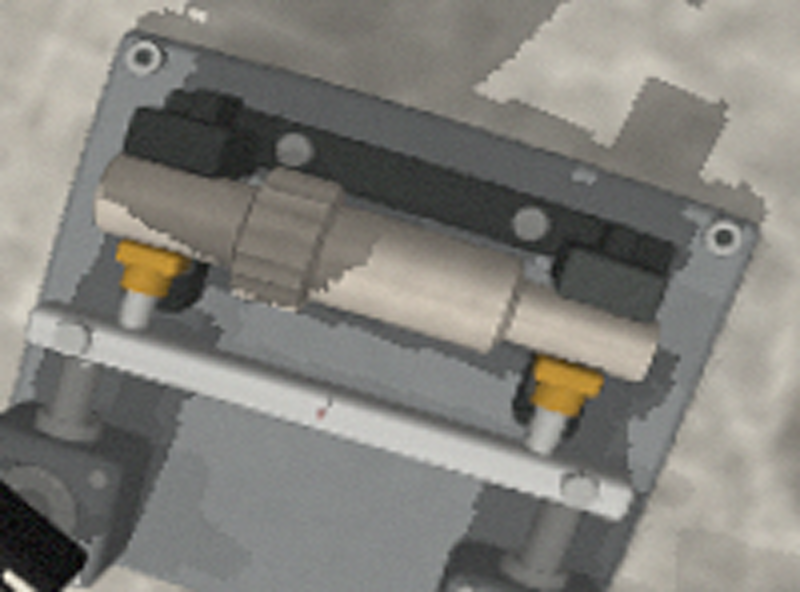

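Run:
```python
from fit2 import *
u=load('u_wrist'); U=lambda a,b:(u,195+a/4,65+b/3.7,True)
q=load('q_wrist'); Q=lambda a,b:(q,320+a/4.5,b/3,True)
def d(n,A,B,face=None):
    a=cl(A,.045);b=cl(B,.053); print(n,'brass back',a.round(1),'bar front',b.round(1),'gap',round(a[0]-b[0],2), 'face-barfront',None if face is None else round(cl(face,.052)[0]-b[0],2))
d('l L',L(612,315),L(612,265),L(612,360)); d('l R',L(182,315),L(182,264),L(182,361))
d('q L',Q(165,100),Q(90,115)); d('q R',Q(365,510),Q(278,530))
d('u L',U(145,292),U(133,328),U(152,243)); d('u R',U(556,413),U(540,452),U(568,362))
for n,p,z in [('thick',(100,195),.045),('thin',(655,350),.045),('mark',(322,410),.053),('barL',(45,318),.053),('barR',(625,500),.053)]: print(n,cl(U(*p),z).round(1))
import pickle
a=load('a_top')['img'].astype(int);b=load('u_top')['img'].astype(int)
m=(abs(a-b).sum(2)>60); 
for nm,(y0,y1,x0,x1) in {'carton':(235,272,210,255),'tape':(243,280,258,298)}.items(): print(nm,'changed px',m[y0:y1,x0:x1].sum())
```

```text
l L brass back [-0.5 56.7] bar front [-16.3  54.3] gap 15.76 face-barfront 27.83
l R brass back [  1.7 -56.8] bar front [-14.3 -55.3] gap 16.09 face-barfront 28.39
q L brass back [14.3 55.2] bar front [-0.1 53.5] gap 14.37 face-barfront None
q R brass back [ 14.4 -56.5] bar front [ -3.  -54.5] gap 17.41 face-barfront None
u L brass back [14.1 55.4] bar front [ 4.9 53.7] gap 9.16 face-barfront 24.29
u R brass back [ 16.6 -58.7] bar front [  6.3 -57.8] gap 10.3 face-barfront 26.16
thick [37.  75.7]
thin [ 42.5 -76.7]
mark [-1.2 -0.9]
barL [ 0.1 78. ]
barR [  0.7 -83.6]
carton changed px 1005
tape changed px 520
```

View pics/u_top.png

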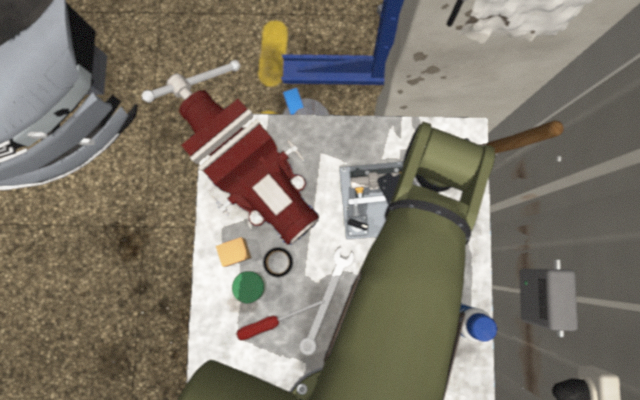

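The carton (232,251) and the tape roll (278,262) are where they started; only the shading changed. The robot is clear of everything.

```bash
python3 -c "
from station import hand_in
print(hand_in())"
```

```text
the job is handed in; nothing more can be done
None
```

I laid the gear shaft in both rests with its thicker end to the left, let go of it, and closed the clamp. The job is handed in at about 37.5 s, and no verdict was reported. I turned the knobs alternately: left to about 2.31 rad, right to about 2.50 rad. By the measured turns the bar never went past about 0.03 rad crooked, and it ended at about 0.01 rad.

**Pad force:** the estimates put each pad somewhere around 14 to 22 N, but they do not all agree.
- **Knob turn past first contact:** about 17 N on the left and 20 N or a little more on the right.
- **Spring compression in the last wrist picture:** about 19 N left and 22 N right, uncertain by about 8 N.
- **Torque while turning:** about 14 to 17 N left and 14 N right.
- **Torque while holding the right knob still:** it crept down from 0.377 to 0.355 N m after a last small turn, so I did not rely on it. The most pessimistic reading of the right-hand torques was about 8 N, so I added 0.03 rad there.

**Other checks:** the last pictures show the shaft in both rests against the stop, its lengthwise position within about 1 mm of the middle. The carton and tape roll look unmoved and the gripper is well clear. A pixel comparison of the carton and tape areas did flag changes, which I put down to shadow after looking at the picture.

**Camera disagreement:** the top camera and wrist camera differed by about 6 mm sideways. I used the wrist camera, because its projection matched the visible fingertips.

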